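# Set up the tube shaker: seat the carrier on its studs, load the tubes, lid on and clamped

## Task

Get the tube shaker ready to run: first seat the empty tube carrier fully down over the four studs of the drive plate, then move every sample tube from the rack beside the shaker into a sleeve of the carrier, one to a sleeve and standing on its bottom. Then lay the clear lid flush in its recess on the shaker and swing both red-knobbed clamps all the way in over it, so that nothing can come out. Leave the other things on the bench where they stand.

Things in the scene. Friction and masses are not known exactly. Their poses are not given: they have to be found in the camera images.
- shaker: White bench-top tube shaker, fixed, 204 x 204 mm; the top of its housing is 170 mm above the bench, with a round open bowl (156 mm across) in it. Origin: centre of its underside, on the bench; z up, -x is the front with the control panel.
- drive_plate (a point): Centre of the top of the black drive plate at the bottom of the bowl, 40 mm above the bench; axes as the shaker's; it does not turn. Four steel studs stand on it, 8 mm thick, 18 mm tall, round-nosed, 56 mm from the centre at 45, 135, 225 and 315 degrees from +x. A seated carrier has its origin here, at the shaker's yaw or any quarter turn from it.
- lid_seat (a point): Centre of the lid recess: a ledge 164 mm above the bench inside a round recess 177 mm across and 6 mm deep, so that the seated lid's top is flush with the housing. A seated lid has its origin here. Any yaw will do.
- carrier: Tube carrier, loose, 450 g: aluminium plate 8 mm thick, 137 mm across its four lugs; each lug has a 10.5 mm hole right through for a stud, 56 mm from the axis at 45, 135, 225 and 315 degrees from +x. Four blue sleeves (20 mm bore) stand on the plate, their tops 52 mm above the underside. Black grip on a column in the middle. Origin: centre of the underside; z up.
- carrier_grip (a point): Where to hold the carrier: in the black grip on its axis, 92 mm above its underside. The grip is a bar 36 mm long (carrier x), 12 mm thick (carrier y), from 72 to 104 mm above the underside; pinch it across its thickness.
- well0 (a point): Centre of the floor of sleeve 0, 38 mm from the carrier's axis at 0 degrees from its +x, 8 mm above its underside. A loaded tube has its origin here; its top then stands 117 mm above the carrier's underside.
- well1 (a point): Centre of the floor of sleeve 1, 38 mm from the carrier's axis at 90 degrees from its +x, 8 mm above its underside. A loaded tube has its origin here; its top then stands 117 mm above the carrier's underside.
- well2 (a point): Centre of the floor of sleeve 2, 38 mm from the carrier's axis at 180 degrees from its +x, 8 mm above its underside. A loaded tube has its origin here; its top then stands 117 mm above the carrier's underside.
- well3 (a point): Centre of the floor of sleeve 3, 38 mm from the carrier's axis at 270 degrees from its +x, 8 mm above its underside. A loaded tube has its origin here; its top then stands 117 mm above the carrier's underside.
- tube_0: Capped sample tube with a red cap, loose, 14 g, 109 mm tall, 15.6 mm thick, the cap 17.6 mm thick on its top 17 mm; flat foot. Origin: centre of its foot; z up. It starts upright in the rack. It may be absent.
- tube_1: Capped sample tube with a purple cap, loose, 14 g, 109 mm tall, 15.6 mm thick, the cap 17.6 mm thick on its top 17 mm; flat foot. Origin: centre of its foot; z up. It starts upright in the rack. It may be absent.
- tube_2: Capped sample tube with a blue cap, loose, 14 g, 109 mm tall, 15.6 mm thick, the cap 17.6 mm thick on its top 17 mm; flat foot. Origin: centre of its foot; z up. It starts upright in the rack. It may be absent.
- tube_3: Capped sample tube with a yellow cap, loose, 14 g, 109 mm tall, 15.6 mm thick, the cap 17.6 mm thick on its top 17 mm; flat foot. Origin: centre of its foot; z up. It starts upright in the rack. It may be absent.
- tube_rack: Blue tube rack, fixed, 66 x 150 mm, 62 mm tall. Origin: centre of its underside. The tubes stand on its middle shelf, 32 mm above the bench, in the places 13.5 mm from the middle along its x and 27 mm along its y; so grip them with the fingers along the rack's y. The holes give 1.5 to 2 mm of play.
- lid: Clear round lid with a grey rim, loose, 250 g, 172 mm across, 6 mm thick. In its middle a black grip, a bar 44 mm long (lid x), 14 mm thick (lid y), from 11 to 41 mm above the lid's underside; pinch it across its thickness. It starts lying on the bench, grip up. Origin: centre of its underside; z up.
- clamp_front (a joint): Swing clamp on the front left corner of the shaker's top: a flat steel arm on an upright pivot at x = -82 mm, y = +82 mm in the shaker's frame. 0 = fully in, arm pointing at the middle of the shaker and lying over the lid's edge; grows as it swings out, clockwise seen from above, up to 2.2 rad. Stays where it is left; about 2 N at its knob moves it. At the start it is out, clear of the lid.
- clamp_back (a joint): Swing clamp on the back right corner of the shaker's top: a flat steel arm on an upright pivot at x = +82 mm, y = -82 mm in the shaker's frame. 0 = fully in, arm pointing at the middle of the shaker and lying over the lid's edge; grows as it swings out, clockwise seen from above, up to 2.2 rad. Stays where it is left; about 2 N at its knob moves it. At the start it is out, clear of the lid.
- clamp_front_knob (a point): Middle of the upright red knob on the end of the front clamp's arm: 15 mm thick, 32 mm tall, from 10 mm above the housing to 43 mm above it, 48 mm from the pivot; it moves with the arm.
- clamp_back_knob (a point): Middle of the upright red knob on the end of the back clamp's arm: 15 mm thick, 32 mm tall, from 10 mm above the housing to 43 mm above it, 48 mm from the pivot; it moves with the arm.
- timer: Bench timer, bystander, 52 x 72 x 34 mm; leave it alone.
- stain_bottle: Brown dropper bottle, bystander, 54 mm thick, 138 mm tall; leave it alone.
- oil_bottle: Small amber bottle with a black cap, bystander, 31 mm thick, 68 mm tall; leave it alone.

How it is judged:
By the outcome, as a careful person would: the job done as asked, in the order asked, and still so for the second after the job is handed in, with the robot touching nothing.
Of tube_0, tube_1, tube_2, tube_3 only 2 to 4 are there at a start; the rules pass over those that are not, and their reading is None.
At some moment in a run one of carrier, lid may be knocked a few centimetres aside while the robot is not near it.
It also fails if it takes over 210 s, if anything falls off the work surface, if the arm or the gripper's body presses on something with over 40 N, if the wrist force passes 120 N, or if a joint passes its speed limit or range.

## Robot

A 6-joint arm with a two-finger parallel gripper is mounted at the origin on a cart in front of the work surface, level with it; the furniture and walls round the work are solid. World frame = base frame: x ahead of the robot, y to its left, z up, the work surface at z = 0. Lengths are in m, angles in degrees, forces in N, time in s.
With the tool pointing down it reaches from about 0.4 to 0.825 m from the base axis. Payload 7 kg.
Tool frame: the origin (TCP) lies midway between the tips of the shut fingers; the grasp point (between the pads) lies ctrl.tcp_to_grasp behind it (ctrl.tcp_to_grasp is the distance from the TCP to the grasp point, in m); y points along the fingers, z is the direction in which the jaws open and shut, and the axes are right-handed (so a half turn about y gives the same grasp; the last joint's range is limited). The gripper opens to 88 mm and grips with 3 to 60 N. Pads are 19 mm wide; open, the fingers measure 130 mm over their backs; the gripper's body (78 mm by 193 mm) begins 47 mm behind the grasp point.
Start: joints at [86.923, 20.546, 0.682, 0, -70.136, -16.507], TCP at [0.226, 0.636, 0.227] pointing down, gripper open.
Joint ranges: [-176.03, 176.03], [-82.01, 121.73], [-58.28, 71.71], [-173.87, 95.51], [-174.79, -0.11], [-173.66, 173.66]. Speed limits (degrees/s): [136.94, 136.94, 172.46, 180, 180, 180].

## Interface

Orientations are given as [roll, pitch, yaw] about the fixed x, y, z axes, in that order (R = Rz(yaw) Ry(pitch) Rx(roll)).
In Python, from plant import ctrl, snapshot, silhouettes gives the robot as it stands.
- The arm moves only by the shell command python3 -m pendant 'ROWS'. ROWS is JSON, a list that holds one entry, the list of rows, each a list of 7 numbers: the shift along the tool's x, y, z in cm, then the turn, a rotation vector about the tool's x, y, z in degrees, then the opening, from 0 (shut) to 1 (fully open). In form: [[[x, y, z, rx, ry, rz, hand], ...]]. A call has 1 to 12 rows; each row shifts and turns the commanded pose from where the row before left it, along the tool's axes as they then stand; what a row does not reach is not made up. A row lasts 1/12 s, in which the tool goes at most 41.7 mm and 7.16 degrees, less where a joint would pass 70% of its speed; a pose out of reach is approached as far as the arm can. A call with a gripper value outside its range is refused whole. The fingers move at their own pace and stop on an object; the grip force is fixed at half the most. Time passes only in rows, so rows that do not move let the fingers close. It gives the time, the measured TCP pose, the force and the opening at its end, in the units of the state.
- ctrl.get_obs(): the state, without advancing time (a new reading comes with each control period).
- snapshot(name): name is "scene" or "top" or "wrist"; returns a dict with "image" (384x512x3 uint8, red, green, blue), "camera_matrix" (3x3 intrinsics, pixels), "eye" and "orientation" of the camera in the world; the wrist camera has in their place "mount" (4x4, takes a point from camera to tool coordinates, whose origin is the TCP and whose axes are the tool frame's). Camera axes: x right, y down, z forward; pixel columns grow to the right and rows downward; lengths in m; the calibration is good to about 2 mm. A picture is of the moment at which its call begins: read the wrist's pose just before it. There is no depth.
- ctrl.close_job(): hands the job in, once; it reports no verdict.
Trained networks look in a picture, given as the dict that the camera call returned (one of the last four; its "shot" number tells which), for a name from the list of things; names that differ only in an ending like _2 or _b are one class to them, and where a whole thing is asked for, a point or a joint stands for the part that bears it (a point fixed in the world has none). Each returns a list of dicts, best first, with "confidence" (0 to 1); they miss things now and then, are a little off and sometimes report something else, mostly with a low value. They report only what shows in the picture. A call takes as long as a camera call.
- silhouettes(picture, thing): "mask" (384x512 bool, what is visible of it) and "bbox" ([left, top, width, height] in pixels, round what is visible of it).
The state is a dict: "clock": time; "joint_pos": joint angles; "qvel": joint speeds; "tau": joint torques, N m; "tool_pos": TCP position; "orientation": TCP orientation; "force": force on the tool from outside, world axes, zero at the start; "moment": the same for the moment, N m; "opening": finger opening in m.
Only numpy, scipy, OpenCV 4.12 (cv2) and the standard library are available. Lean on these libraries where they do the work, as an engineer would, in place of code of your own. Each camera call takes 0.05 s, during which the arm holds its last target.

## Working session

There is one attempt and no reset: what is moved stays moved. The work goes in short steps, Python scripts to look and compute and a shell command to move; the robot and the scene stay as the last step left them, time stands still between calls to the robot, and variables do not carry over. Pictures are saved under pics/ and viewed, and the job is handed in when it is done.

```bash
ls -la; mkdir -p pics; python3 - <<'E'
from plant import ctrl,snapshot
import cv2
print(ctrl.get_obs(), ctrl.tcp_to_grasp)
for n in ["scene","top","wrist"]:
    s=snapshot(n); cv2.imwrite(f"pics/a_{n}.png",s["image"][:,:,::-1])
    print({k:v for k,v in s.items() if k!="image"})
E
```

```text
total 12
drwxr-xr-x  3 agent agent 4096 Dec  7 15:24 .
drwxr-xr-x 23 root  root  4096 Dec  7 15:24 ..
drwxr-xr-x  2 agent agent 4096 Dec  7 15:24 pics
{'clock': 0.0, 'joint_pos': array([ 8.69242532e+01,  2.05901010e+01,  6.34115527e-01, -1.96866766e-02,
       -7.01377680e+01, -1.65082175e+01]), 'qvel': array([ 0.01803537, -0.00941763, -0.03484069, -0.03685772, -0.02283353,
        0.07539938]), 'tau': array([ 1.22572428e-04, -5.82719564e+01,  2.93043441e+01,  6.99671432e+00,
        6.76073789e-03, -1.74824168e-04]), 'tool_pos': array([0.22610073, 0.63547647, 0.22564173]), 'orientation': array([-8.99048520e+01,  8.89878208e-03,  1.60409339e+02]), 'force': array([ 0.11873616,  0.1373101 , -1.03325173]), 'moment': array([-0.02963543,  0.04736387, -0.05302947]), 'opening': 0.08794452731388935} 0.0188
{'camera_matrix': array([[445.95484821,   0.        , 251.79525026],
       [  0.        , 445.95484821, 190.2368023 ],
       [  0.        ,   0.        ,   1.        ]]), 'eye': array([-0.54194807, -1.05084112,  0.83239109]), 'orientation': array([-1.13384656e+02,  1.43176821e-03, -4.752
[... 175 characters left out ...]
   ,   1.        ]]), 'eye': array([4.50381945e-01, 1.58109859e-03, 1.67827707e+00]), 'orientation': array([-174.39010076,   -0.47224295,  -88.40994273]), 'shot': 2}
{'camera_matrix': array([[343.59801629,   0.        , 249.79272651],
       [  0.        , 343.59801629, 189.96026798],
       [  0.        ,   0.        ,   1.        ]]), 'mount': array([[-7.80651869e-04,  9.57930206e-01,  2.87000194e-01,
        -7.84503581e-02],
       [-1.28610698e-04, -2.87000375e-01,  9.57930461e-01,
        -1.57184121e-01],
       [ 9.99999687e-01,  7.10898910e-04,  3.47247452e-04,
        -4.12328203e-04],
       [ 0.00000000e+00,  0.00000000e+00,  0.00000000e+00,
         1.00000000e+00]]), 'shot': 3}
```

View pics/a_scene.png

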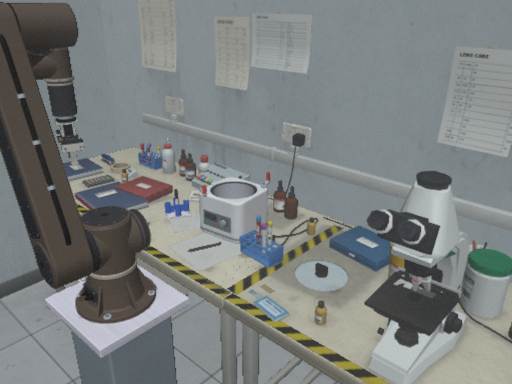

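View pics/a_top.png

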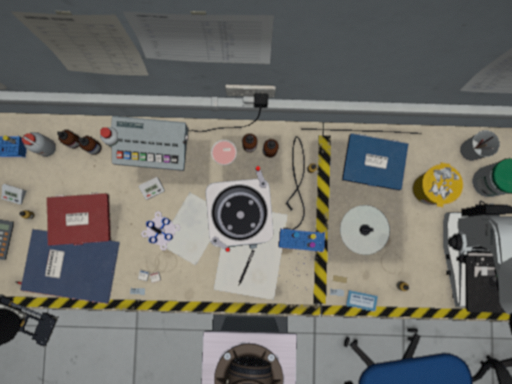

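View pics/a_wrist.png

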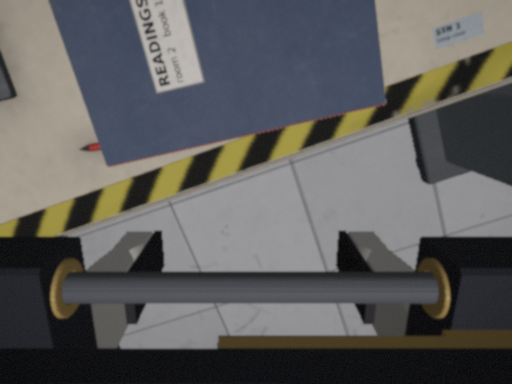

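```bash
cat > h.py <<'E'
import numpy as np, cv2
from scipy.spatial.transform import Rotation as R
from plant import ctrl,snapshot,silhouettes
def campose(s,obs=None):
    if "mount" in s:
        T=np.eye(4);T[:3,:3]=R.from_euler('xyz',obs["orientation"],degrees=True).as_matrix();T[:3,3]=obs["tool_pos"]
        return T@s["mount"]
    T=np.eye(4);T[:3,:3]=R.from_euler('xyz',s["orientation"],degrees=True).as_matrix();T[:3,3]=s["eye"];return T
def shot(n):
    o=ctrl.get_obs(); s=snapshot(n); s["T"]=campose(s,o); return s
def back(s,uv,z):
    T=s["T"];uv=np.atleast_2d(uv).astype(float)
    d=np.c_[uv,np.ones(len(uv))]@np.linalg.inv(s["camera_matrix"]).T@T[:3,:3].T
    return T[:3,3]+d*((z-T[2,3])/d[:,2])[:,None]
def proj(s,p):
    p=np.atleast_2d(p);q=(p-s["T"][:3,3])@s["T"][:3,:3];q=q@s["camera_matrix"].T;return q[:,:2]/q[:,2:]
def save(s,name,k=1,crop=None):
    im=s["image"][:,:,::-1]
    if crop: l,t,w,h=crop; im=im[t:t+h,l:l+w]
    cv2.imwrite("pics/"+name+".png",cv2.resize(im,None,fx=k,fy=k,interpolation=cv2.INTER_CUBIC))
def state():
    o=ctrl.get_obs();print("t",round(float(o["clock"]),2),"pos",o["tool_pos"].round(4),"rpy",o["orientation"].round(2),"F",o["force"].round(1),"M",o["moment"].round(2),"open",round(o["opening"],4),"q",o["joint_pos"].round(1))
    return o
E
python3 - <<'E'
from h import *
s=shot("top")
for n in ["shaker","carrier","carrier_grip","tube_0","tube_1","tube_2","tube_3","tube_rack","lid","clamp_front","clamp_front_knob","timer","stain_bottle","oil_bottle"]:
    for d in silhouettes(s,n)[:3]:
        m=d["mask"];v,u=np.nonzero(m);c=(u.mean(),v.mean())
        print(n,round(d["confidence"],2),d["bbox"],np.round(c,1),back(s,[c],0.0)[0].round(3)[:2])
save(s,"b_top",4,(110,110,200,150))
save(s,"b_top2",4,(260,110,190,150))
s=shot("scene")
for n in ["shaker","carrier","tube_0","tube_1","tube_2","tube_3","tube_rack","lid","clamp_front","clamp_front_knob"]:
    for d in silhouettes(s,n)[:3]:
        m=d["mask"];v,u=np.nonzero(m);c=(u.mean(),v.mean())
        print(n,round(d["confidence"],2),d["bbox"],np.round(c,1),back(s,[c],0.0)[0].round(3)[:2])
save(s,"b_scene",4,(150,160,200,150))
E
```

```text
shaker 0.62 [208.0, 166.9, 66.5, 87.2] [239.3 212.6] [0.558 0.047]
shaker 0.44 [310.3, 164.1, 6.1, 9.1] [311.5 167.5] [ 0.725 -0.203]
carrier 0.87 [141.7, 212.4, 36.7, 36.6] [159.6 230. ] [0.49  0.323]
carrier_grip 0.63 [144.7, 217.0, 32.3, 34.7] [160. 231.] [0.486 0.321]
tube_0 0.69 [143.6, 213.9, 33.8, 33.4] [159.7 229.4] [0.492 0.323]
tube_0 0.64 [338.6, 205.6, 52.3, 49.5] [364.6 229.3] [ 0.512 -0.392]
tube_1 0.69 [143.6, 213.9, 33.8, 33.4] [159.7 229.4] [0.492 0.323]
tube_1 0.64 [338.6, 205.6, 52.3, 49.5] [364.6 229.3] [ 0.512 -0.392]
tube_2 0.69 [143.6, 213.9, 33.8, 33.4] [159.7 229.4] [0.492 0.323]
tube_2 0.64 [338.6, 205.6, 52.3, 49.5] [364.6 229.3] [ 0.512 -0.392]
tube_3 0.69 [143.6, 213.9, 33.8, 33.4] [159.7 229.4] [0.492 0.323]
tube_3 0.64 [338.6, 205.6, 52.3, 49.5] [364.6 229.3] [ 0.512 -0.392]
tube_rack 0.76 [281.1, 232.4, 44.1, 17.3] [300.4 240. ] [ 0.469 -0.168]
tube_rack 0.35 [145.8, 216.1, 33.0, 34.1] [160.7 230.5] [0.488 0.319]
lid 0.97 [340.5, 205.5, 51.5, 47.5] [364.7 229.1] [ 0.513 -0.392]
clamp_front 0.71 [143.9, 215.7, 31.4, 33.6] [159.7 230.7] [0.487 0.323]
cla
[... 1033 characters left out ...]
79]
tube_2 0.51 [253.6, 213.1, 9.8, 28.4] [258.  225.7] [ 0.633 -0.009]
tube_2 0.42 [259.0, 225.2, 8.1, 27.6] [263.4 235.9] [ 0.585 -0.079]
tube_3 0.51 [253.6, 213.1, 9.8, 28.4] [258.  225.7] [ 0.633 -0.009]
tube_3 0.42 [259.0, 225.2, 8.1, 27.6] [263.4 235.9] [ 0.585 -0.079]
tube_rack 0.73 [242.0, 231.7, 41.0, 36.9] [260.6 250.3] [ 0.499 -0.141]
lid 0.81 [294.8, 259.9, 52.3, 29.7] [320.9 275.7] [ 0.512 -0.391]
lid 0.49 [161.3, 191.2, 27.5, 26.9] [176.2 208.6] [0.512 0.354]
clamp_front 0.52 [198.6, 186.5, 7.4, 8.1] [203.  190.6] [0.72  0.415]
clamp_front_knob 0.59 [198.1, 184.4, 7.3, 11.3] [203.  190.5] [0.72  0.416]
clamp_front_knob 0.28 [186.4, 190.3, 11.6, 12.8] [193.7 196.7] [0.644 0.394]
```

View pics/b_top.png

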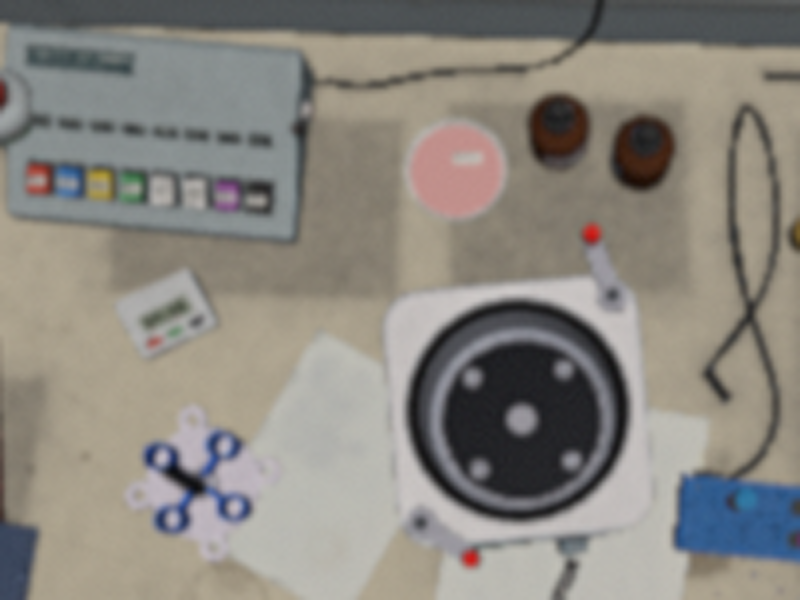

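View pics/b_top2.png

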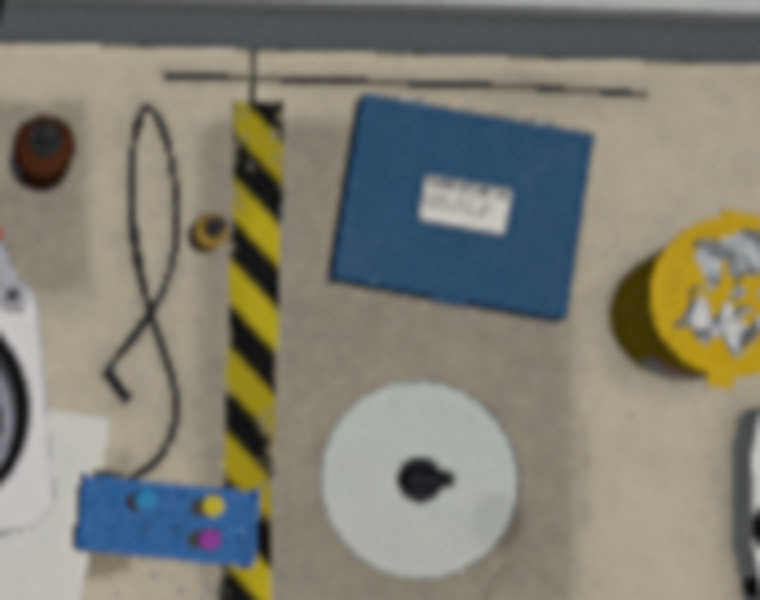

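View pics/b_scene.png

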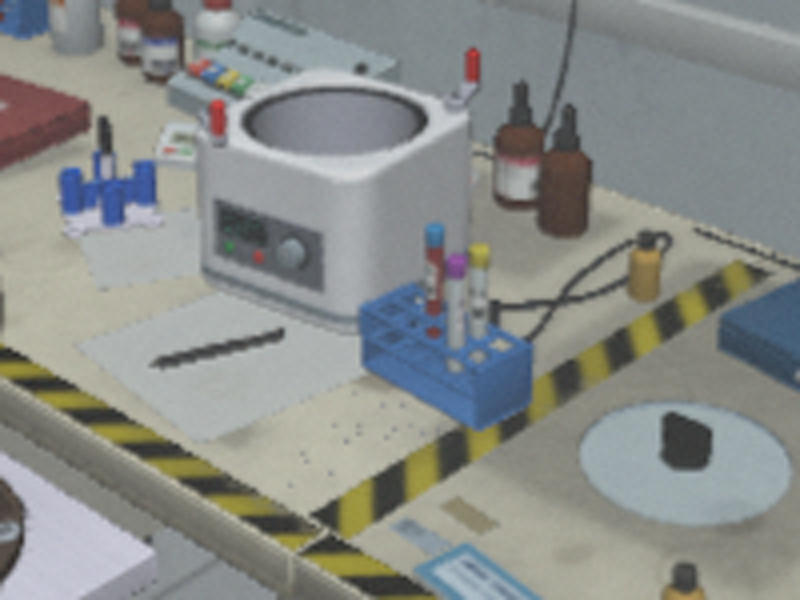

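```bash
cat >> h.py <<'E'
def plan(pos,yaw):
    "rotate-first: ry total, then tool shift (cm)"
    o=ctrl.get_obs();Rc=R.from_euler('xyz',o["orientation"],degrees=True);Rt=R.from_euler('xyz',[-90,0,yaw],degrees=True)
    rv=(Rc.inv()*Rt).as_rotvec(degrees=True);d=Rt.inv().apply(np.array(pos)-o["tool_pos"])*100
    print("turn",rv.round(2),"then shift cm",d.round(2), "| shift first:",(Rc.inv().apply(np.array(pos)-o["tool_pos"])*100).round(2))
E
python3 - <<'E'
from h import *
plan([0.46,0.32,.23],56)
E
```

```text
turn [ -0.   104.41   0.  ] then shift cm [-13.12  -0.34 -37.04] | shift first: [-32.61  -0.34  21.93]
```

```bash
python3 -m pendant '[[[-2.72,-0.03,1.83,0,0,0,1],[-2.72,-0.03,1.83,0,0,0,1],[-2.72,-0.03,1.83,0,0,0,1],[-2.72,-0.03,1.83,0,0,0,1],[-2.72,-0.03,1.83,0,0,0,1],[-2.72,-0.03,1.83,0,0,0,1],[-2.72,-0.03,1.83,0,0,0,1],[-2.72,-0.03,1.83,0,0,0,1],[-2.72,-0.03,1.83,0,0,0,1],[-2.72,-0.03,1.83,0,0,0,1],[-2.72,-0.03,1.83,0,0,0,1],[-2.72,-0.03,1.83,0,0,0,1]]]'
python3 -m pendant '[[[0,0,0,0,7,0,1],[0,0,0,0,7,0,1],[0,0,0,0,7,0,1],[0,0,0,0,7,0,1],[0,0,0,0,7,0,1],[0,0,0,0,7,0,1],[0,0,0,0,7,0,1],[0,0,0,0,7,0,1],[0,0,0,0,7,0,1],[0,0,0,0,7,0,1],[0,0,0,0,7,0,1],[0,0,0,0,7,0,1]]]'
python3 -m pendant '[[[0,0,0,0,7,0,1],[0,0,0,0,7,0,1],[0,0,0,0,6.4,0,1],[0,0,0,0,0,0,1]]]'
python3 - <<'E'
from h import *
state(); s=shot("wrist"); save(s,"c1",1.5)
for n in ["carrier","carrier_grip"]:
    for d in silhouettes(s,n)[:3]:
        m=d["mask"];v,u=np.nonzero(m);c=(u.mean(),v.mean())
        print(n,round(d["confidence"],2),d["bbox"],np.round(c,1),back(s,[c],0.05)[0].round(3)[:2])
E
```

```text
clock: 2.45
tool_pos: [0.4609, 0.3182, 0.2305]
orientation: [-90.0, 0.0, 160.4]
force: [0.6, 1.0, -0.7]
opening: 0.0879
clock: 3.45
tool_pos: [0.4601, 0.3196, 0.2303]
orientation: [-90.0, -0.0, 76.1]
force: [0.4, -0.2, -0.4]
opening: 0.0876
clock: 3.78
tool_pos: [0.4602, 0.3196, 0.2303]
orientation: [-90.0, -0.0, 55.7]
force: [0.6, -0.1, -0.7]
opening: 0.0877
t 3.78 pos [0.4602 0.3196 0.2303] rpy [-9.000e+01 -1.000e-02  5.572e+01] F [ 0.6 -0.1 -0.7] M [ 0.08 -0.14 -0.04] open 0.0877 q [ 54.8   9.6 -13.7   0.  -66.7 -89.1]
carrier 0.69 [176.7, 126.2, 98.8, 101.5] [228.  172.5] [0.482 0.312]
carrier_grip 0.91 [181.1, 120.8, 89.7, 111.8] [228.  172.2] [0.482 0.311]
```

View pics/c1.png

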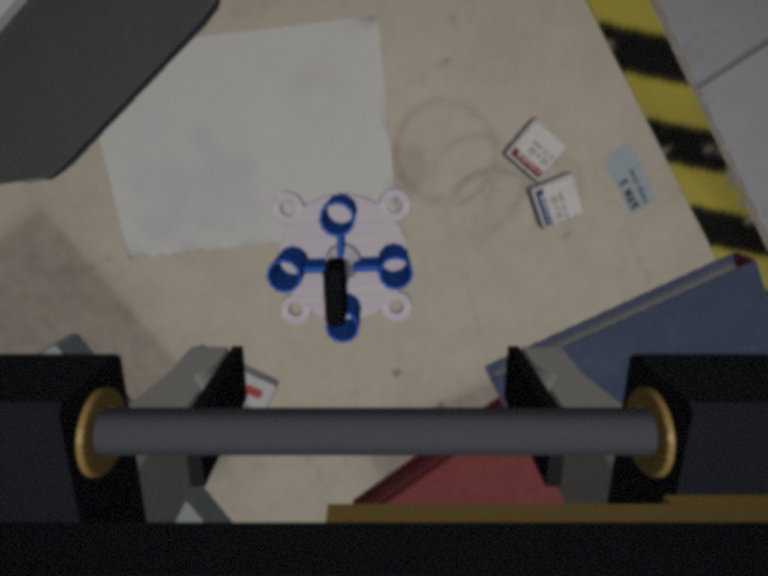

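```bash
python3 - <<'E'
from h import *
s=shot("wrist"); save(s,"c2",6,(170,115,115,115))
E
```

```text
(no output)
```

View pics/c2.png

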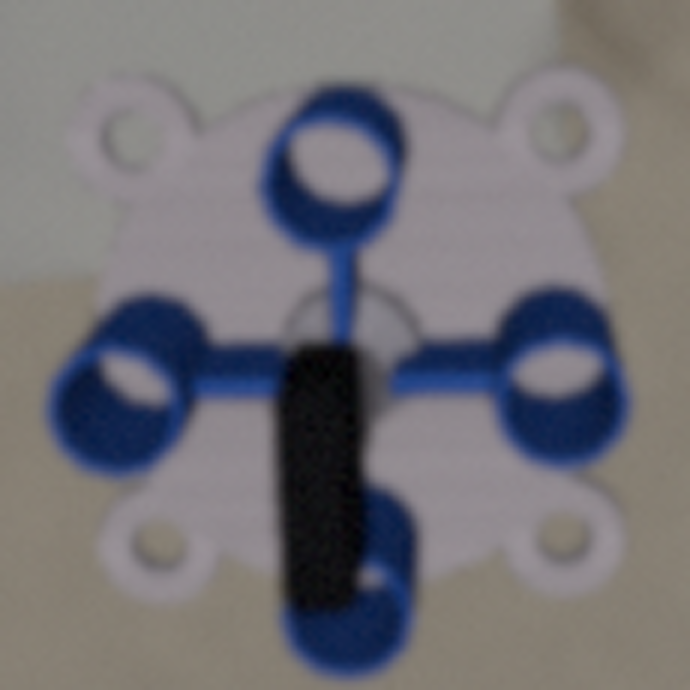

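```bash
cat >> h.py <<'E'
def unz(x,l,t,k): x=np.atleast_2d(x).astype(float); return np.c_[l+(x[:,0]+.5)/k-.5, t+(x[:,1]+.5)/k-.5]
def fit(P,M):
    "rigid 2D fit model M->P: returns pos,yaw deg,resid mm"
    P=P[:,:2];cp=P.mean(0);cm=M.mean(0);a=P-cp;b=M-cm
    y=np.arctan2((b[:,0]*a[:,1]-b[:,1]*a[:,0]).sum(),(a*b).sum());c,s=np.cos(y),np.sin(y);Q=np.array([[c,-s],[s,c]])
    t=cp-Q@cm;return t,np.degrees(y),(P-(M@Q.T+t))*1000
sq=.056*np.array([[np.cos(np.radians(a)),np.sin(np.radians(a))] for a in (45,135,225,315)])
E
python3 - <<'E'
from h import *
s=shot("wrist")
uv=unz([[135,135],[560,130],[566,535],[162,543]],170,115,6)
P=back(s,uv,0.008)
print(P.round(4)); print([np.linalg.norm(P[i]-P[(i+1)%4]).round(4) for i in range(4)])
# image up = -x tool ; TL=-x,-z
yaw=fit(P,sq);print(yaw)
t,y,_=yaw
uv=proj(s,np.array([[t[0],t[1],.104]]));print(uv)
E
```

```text
[[0.5003 0.2638 0.008 ]
 [0.4348 0.3064 0.008 ]
 [0.4768 0.3729 0.008 ]
 [0.5432 0.3306 0.008 ]]
[np.float64(0.0781), np.float64(0.0786), np.float64(0.0787), np.float64(0.0794)]
(array([0.48877288, 0.31844154]), np.float64(-178.23126670956395), array([[ 49.85359866, -13.80470133],
       [-94.73295204,  26.3496    ],
       [-50.31908259,  13.66315544],
       [ 95.19843596, -26.20805411]]))
[[222.30655138 197.77523413]]
```

```bash
python3 - <<'E'
from h import *
s=shot("top")
# studs zoom at 4x crop (110,110); order: +x+y (upper-left), -x+y(lower-left), -x-y, +x-y
uv=unz([[473,377],[480,469],[572,460],[564,370]],110,110,4)
P=back(s,uv,.055);print(P.round(4));print(fit(P,sq))
t=fit(P,sq)[0]
plan([t[0]-.03,t[1],.27],4)
E
```

```text
[[ 5.830e-01  8.560e-02  5.500e-02]
 [ 5.054e-01  7.710e-02  5.500e-02]
 [ 5.151e-01 -2.000e-04  5.500e-02]
 [ 5.911e-01  8.800e-03  5.500e-02]]
(array([0.54865155, 0.04284239]), np.float64(6.547883770594595), array([[-0.49170216, -1.06010732],
       [ 0.57352718, -0.52291858],
       [ 1.29834468,  0.83765455],
       [-1.38016971,  0.74537135]]))
turn [ 0.   52.14  0.  ] then shift cm [  3.9   -3.98 -28.02] | shift first: [-19.72  -3.98 -20.28]
```

```bash
python3 -m pendant '[[[0,-0.5,0,0,0,0,1],[0,-0.5,0,0,0,0,1],[0,-0.5,0,0,0,0,1],[0,-0.5,0,0,0,0,1],[0,-0.5,0,0,0,0,1],[0,-0.5,0,7.0,0,0,1]]]' >/dev/null; python3 -c "
from h import *
state()"
```

```text
t 4.58 pos [0.4569 0.3205 0.2603] rpy [-83.12   0.12  56.37] F [-0.3 -1.8 -2. ] M [-0.49 -0.25  0.07] open 0.0879 q [ 50.1  10.3  -6.4  -7.1 -74.4 -81.8]
```

```bash
python3 -m pendant '[[[0,0,0,-7.0,0,0,1],[0,0,0,0,7,0,1],[0,0,0,0,7,0,1],[0,0,0,0,7,0,1],[0,0,0,0,7,0,1],[0,0,0,0,7,0,1],[0,0,0,0,7,0,1],[0,0,0,0,7.2,0,1]]]' >/dev/null; python3 -m pendant '[[[0.34,-0.1,-3.52,0,0,0,1],[0.34,-0.1,-3.52,0,0,0,1],[0.34,-0.1,-3.52,0,0,0,1],[0.34,-0.1,-3.52,0,0,0,1],[0.34,-0.1,-3.52,0,0,0,1],[0.34,-0.1,-3.52,0,0,0,1],[0.34,-0.1,-3.52,0,0,0,1],[0.34,-0.1,-3.52,0,0,0,1],[0,0,0,0,0,0,1]]]'
python3 - <<'E'
from h import *
state(); s=shot("wrist"); save(s,"d1",1.5)
E
```

```text
clock: 6.0
tool_pos: [0.5213, 0.0388, 0.2689]
orientation: [-90.0, -0.0, 6.7]
force: [-1.0, 0.6, -0.2]
opening: 0.0879
t 6.0 pos [0.5213 0.0388 0.2689] rpy [-9.004e+01 -3.000e-02  6.660e+00] F [-1.   0.6 -0.2] M [ 0.16 -0.12  0.01] open 0.0879 q [ 2.580e+01  4.600e+00 -1.450e+01  1.000e-01 -7.090e+01 -1.092e+02]
```

View pics/d1.png

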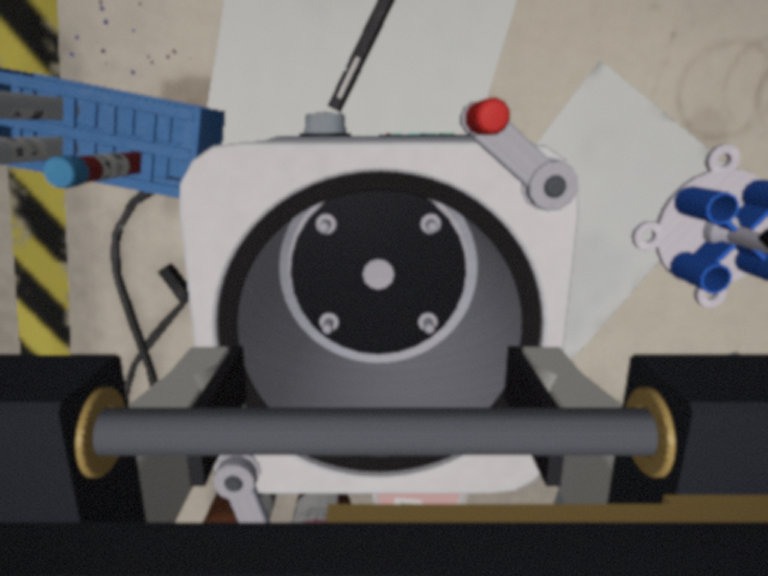

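Good view: four studs visible near (325,222), (430,222), (428,322), (328,322) in the 1.5x picture. Zooming in.

```bash
python3 - <<'E'
from h import *
s=shot("wrist"); save(s,"d2",6,(195,128,115,105))
E
```

```text
(no output)
```

View pics/d2.png

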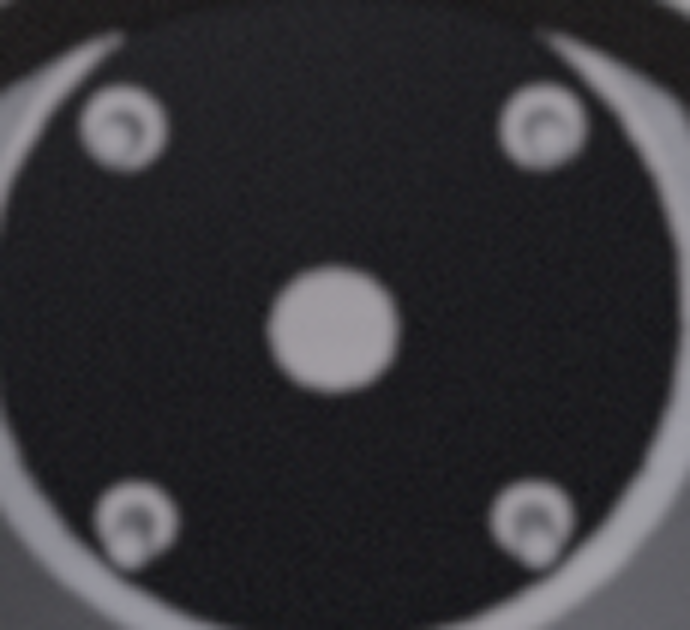

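```bash
python3 - <<'E'
from h import *
s=shot("wrist")
uv=unz([[543,128],[124,128],[136,522],[532,521],[334,329]],195,128,6)
# image right=+z tool(~ +y world), up=-x
M=.056/np.sqrt(2)*np.array([[-1,1],[-1,-1],[1,-1],[1,1.]])
for z in (.040,.042,.058):
    P=back(s,uv,z);print(z,P.round(4).tolist());print(fit(P[:4],M))
    print([np.linalg.norm(P[i]-P[(i+1)%4]).round(4) for i in range(3)])
for n in ["tube_rack","clamp_front_knob","clamp_back_knob","tube_2"]:
    for d in silhouettes(s,n)[:3]:
        m=d["mask"];v,u=np.nonzero(m);c=(u.mean(),v.mean())
        print(n,round(d["confidence"],2),d["bbox"],np.round(c,1))
print(back(s,[[488/1.5,115/1.5]],.213),back(s,[[552/1.5,184/1.5]],.178))
E
```

```text
0.04 [[0.507, 0.0805, 0.04], [0.5163, 0.002, 0.04], [0.5951, 0.0114, 0.04], [0.5856, 0.0899, 0.04], [0.5507, 0.046, 0.04]]
(array([0.55098678, 0.04596054]), np.float64(6.819101206570909), array([[ 0.02076775, -0.0695086 ],
       [-0.10780274,  0.05732768],
       [ 0.09359265,  0.04667636],
       [-0.00655766, -0.03449544]]))
[np.float64(0.0791), np.float64(0.0794), np.float64(0.0791)]
0.042 [[0.5067, 0.0803, 0.042], [0.5159, 0.0022, 0.042], [0.5943, 0.0115, 0.042], [0.5849, 0.0897, 0.042], [0.5501, 0.0459, 0.042]]
(array([0.55043162, 0.04589353]), np.float64(6.819101206570859), array([[ 0.2488875 , -0.24862232],
       [ 0.07223028,  0.28525788],
       [-0.13512002,  0.22590846],
       [-0.18599777, -0.26254402]]))
[np.float64(0.0786), np.float64(0.079), np.float64(0.0787)]
0.058 [[0.504, 0.0783, 0.058], [0.5129, 0.0034, 0.058], [0.588, 0.0124, 0.058], [0.579, 0.0873, 0.058], [0.5457, 0.0454, 0.058]]
(array([0.54599038, 0.04535745]), np.float64(6.819101206570891), array([[ 2.07384548, -1.68153209],
       [ 1.51249448,  2.10869945],
       [-1.96482138,  1.65976525],
       [-1.62151858, -2.08693261]]))
[np.float64(0.0754), np.float64(0.0757), np.float64(0.0754)]
tube_rack 0.59 [2.2, 47.9, 145.6, 81.1] [76.5 84.7]
tube_rack 0.59 [418.1, 95.3, 93.9, 110.8] [472.8 151.6]
clamp_front_knob 0.71 [421.5, 99.0, 90.0, 106.5] [473.2 151.8]
clamp_front_knob 0.6 [0.0, 45.0, 146.9, 86.3] [75.8 84.9]
clamp_back_knob 0.57 [138.0, 301.1, 36.8, 47.9] [156.  325.3]
tube_2 0.91 [23.2, 100.4, 66.1, 26.4] [ 55.8 111.2]
tube_2 0.89 [0.3, 58.0, 48.2, 22.2] [18.6 70.4]
tube_2 0.79 [0.0, 89.5, 49.2, 21.0] [17.5 98.7]
[[0.43351804 0.076437   0.213     ]] [[0.45887982 0.11931156 0.178     ]]
```

```bash
python3 - <<'E'
from h import *
plan([.4888,.3184,.20],57.3)
E
```

```text
turn [ -0.   -50.36   0.  ] then shift cm [21.35  6.82 17.49] | shift first: [ 0.15  6.82 27.6 ]
```

```bash
python3 -m pendant '[[[0.02,0,3.45,0,0,0,1],[0.02,0,3.45,0,0,0,1],[0.02,0,3.45,0,0,0,1],[0.02,0,3.45,0,0,0,1],[0.02,0,3.45,0,0,0,1],[0.02,0,3.45,0,0,0,1],[0.02,0,3.45,0,0,0,1],[0.02,0,3.45,0,0,0,1],[0,0.7,0,0,0,0,1]]]' >/dev/null
python3 -m pendant '[[[0,0.7,0,0,-6.3,0,1],[0,0.7,0,0,-6.3,0,1],[0,0.7,0,0,-6.3,0,1],[0,0.7,0,0,-6.3,0,1],[0,0.7,0,0,-6.3,0,1],[0,0.7,0,0,-6.3,0,1],[0,0.7,0,0,-6.3,0,1],[0,0.7,0,0,-6.3,0,1],[0,0,0,0,0,0,1]]]'
python3 - <<'E'
from h import *
s=shot("wrist"); save(s,"e1",1.5); save(s,"e2",6,(190,130,120,110))
plan([.4888,.3184,.0735],57.3)
E
```

```text
clock: 7.85
tool_pos: [0.4883, 0.3178, 0.2037]
orientation: [-90.0, 0.1, 57.6]
force: [-0.4, -0.6, -1.0]
opening: 0.0877
turn [-0.02 -0.07 -0.09] then shift cm [5.00e-02 1.31e+01 1.00e-02] | shift first: [7.00e-02 1.31e+01 1.00e-02]
```

View pics/e1.png

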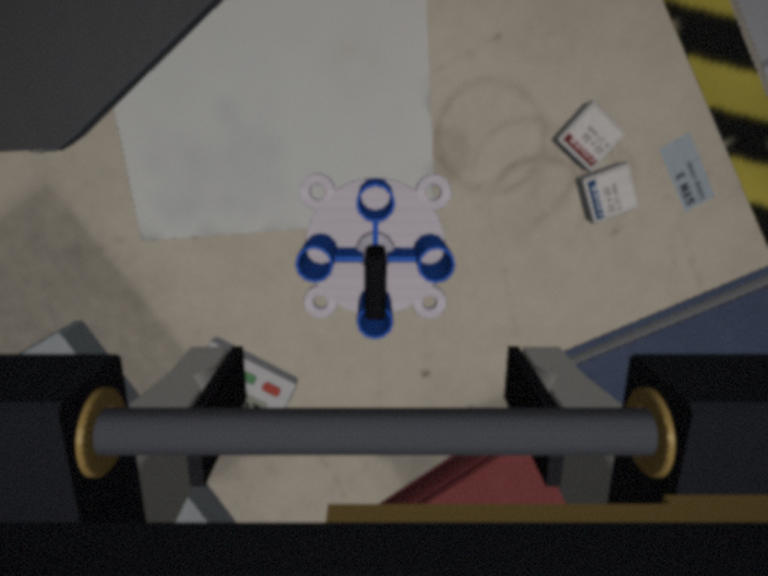

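View pics/e2.png

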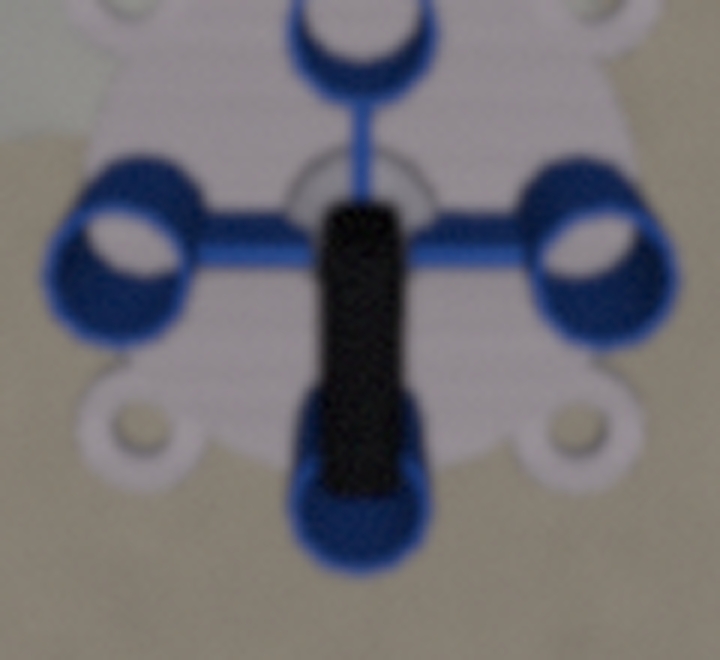

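```bash
python3 - <<'E'
from h import *
s=shot("wrist"); save(s,"e3",6,(190,105,120,60))
E
```

```text
(no output)
```

View pics/e3.png

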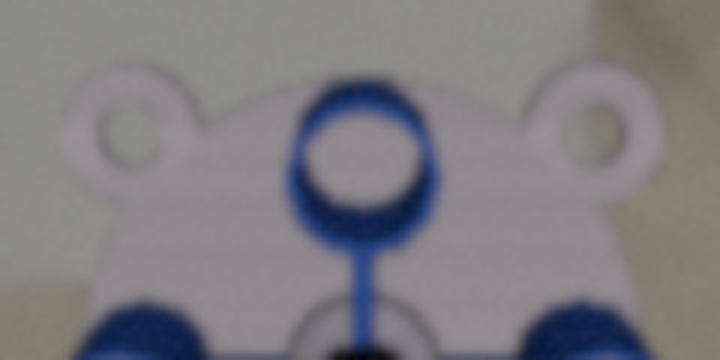

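```bash
python3 - <<'E'
from h import *
o=state()
s=shot("wrist")
uv=np.r_[unz([[596,133],[130,134]],190,105,6),unz([[142,429],[578,429]],190,130,6)]
M=.056/np.sqrt(2)*np.array([[-1,1],[-1,-1],[1,-1],[1,1.]])
for z in (.006,.008):
    P=back(s,uv,z);t,y,r=fit(P,M);print(z,t,y,r.round(2).tolist())
    print([np.linalg.norm(P[i]-P[(i+1)%4]).round(4) for i in range(3)])
    plan([t[0],t[1],.0735],y)
E
```

```text
t 7.95 pos [0.489  0.318  0.2051] rpy [-9.000e+01  3.000e-02  5.711e+01] F [-0.3  0.2 -0.3] M [ 0.08 -0.13 -0.01] open 0.0875 q [ 52.2  12.9 -13.    0.  -64.2 -85.1]
0.006 [0.49073006 0.31949627] 57.00456070593678 [[-0.76, -0.42], [-0.13, -0.37], [0.62, 0.43], [0.27, 0.37]]
[np.float64(0.0797), np.float64(0.0803), np.float64(0.0795)]
turn [0.01 0.1  0.01] then shift cm [ 0.2  13.2  -0.04] | shift first: [ 0.19 13.2  -0.04]
0.008 [0.49048563 0.31912213] 57.00456070593676 [[-0.45, -0.35], [-0.19, -0.06], [0.31, 0.36], [0.33, 0.06]]
[np.float64(0.0793), np.float64(0.0798), np.float64(0.079)]
turn [0.01 0.1  0.01] then shift cm [ 0.15 13.2  -0.04] | shift first: [ 0.15 13.2  -0.04]
```

```bash
python3 -m pendant '[[[0.17,2.5,-0.04,0,0,0,1],[0,2.5,0,0,0,0,1],[0,2.5,0,0,0,0,1],[0,2.5,0,0,0,0,1],[0,2.0,0,0,0,0,1],[0,1.2,0,0,0,0,1],[0,0,0,0,0,0,1],[0,0,0,0,0,0,0.1]]]'
python3 -m pendant '[[[0,0,0,0,0,0,0.1],[0,0,0,0,0,0,0],[0,0,0,0,0,0,0],[0,0,0,0,0,0,0],[0,0,0,0,0,0,0],[0,0,0,0,0,0,0],[0,0,0,0,0,0,0],[0,0,0,0,0,0,0]]]'
```

```text
clock: 8.67
tool_pos: [0.4908, 0.3189, 0.0733]
orientation: [-90.0, 0.0, 57.2]
force: [-0.5, -0.5, -0.5]
opening: 0.0845
clock: 9.33
tool_pos: [0.4907, 0.3187, 0.0732]
orientation: [-90.0, -0.0, 57.3]
force: [0.0, 0.5, -0.1]
opening: 0.0333
```

```bash
python3 -m pendant '[[[0,0,0,0,0,0,0],[0,0,0,0,0,0,0],[0,0,0,0,0,0,0],[0,0,0,0,0,0,0],[0,0,0,0,0,0,0],[0,0,0,0,0,0,0],[0,0,0,0,0,0,0]]]'
python3 -m pendant '[[[0,-1,0,0,0,0,0],[0,-2,0,0,0,0,0],[0,-3,0,0,0,0,0],[0,-3,0,0,0,0,0],[0,-3,0,0,0,0,0],[0,-3,0,0,0,0,0],[0,-3,0,0,0,0,0],[0,-2.5,0,0,0,0,0],[0,0,0,0,0,0,0]]]'
python3 - <<'E'
from h import *
state()
s=shot("wrist"); save(s,"f1",1.5)
plan([.5510,.0460,.28],6.82)
E
```

```text
clock: 9.92
tool_pos: [0.4904, 0.3186, 0.0729]
orientation: [-90.0, 0.0, 57.3]
force: [-2.7, 1.3, -1.6]
opening: 0.0116
clock: 10.67
tool_pos: [0.4926, 0.3196, 0.2847]
orientation: [-90.2, -0.5, 57.3]
force: [0.4, 1.6, -4.6]
opening: 0.0119
t 10.67 pos [0.4926 0.3196 0.2847] rpy [-90.17  -0.46  57.27] F [ 0.4  1.6 -4.6] M [ 0.2  -0.18  0.  ] open 0.0119 q [ 52.1  10.2  -6.    0.1 -73.4 -84.9]
turn [-0.08 50.43  0.3 ] then shift cm [  2.66   0.14 -27.84] | shift first: [-19.76   0.06 -19.78]
```

View pics/f1.png

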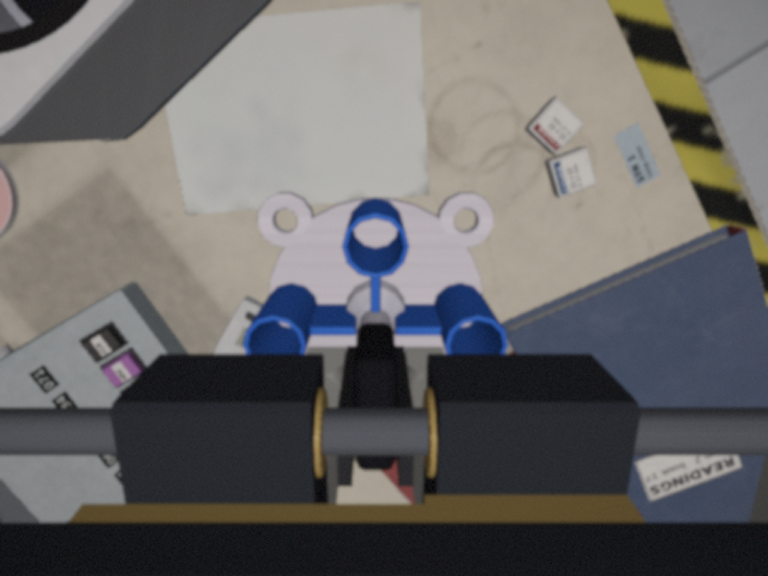

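```bash
python3 -m pendant '[[[0,-0.1,0,0,6.3,0,0],[0,-0.1,0,0,6.3,0,0],[0,-0.1,0,0,6.3,0,0],[0,-0.1,0,0,6.3,0,0],[0,-0.1,0,0,6.3,0,0],[0,-0.1,0,0,6.3,0,0],[0,-0.1,0,0,6.3,0,0],[0,-0.1,0,0,6.3,0,0]]]'
python3 -m pendant '[[[0.24,0,-2.53,0,0,0,0],[0.24,0,-2.53,0,0,0,0],[0.24,0,-2.53,0,0,0,0],[0.24,0,-2.53,0,0,0,0],[0.24,0,-2.53,0,0,0,0],[0.24,0,-2.53,0,0,0,0],[0.24,0,-2.53,0,0,0,0],[0.24,0,-2.53,0,0,0,0],[0.24,0,-2.53,0,0,0,0],[0.24,0,-2.53,0,0,0,0],[0.24,0,-2.53,0,0,0,0],[0,0,0,0,0,0,0]]]'
python3 -m pendant '[[[0,0,0,0,0,0,0],[0,0,0,0,0,0,0]]]'
python3 - <<'E'
from h import *
state()
s=shot("wrist"); save(s,"f2",1.5)
plan([.5510,.0460,.16],6.82)
E
```

```text
clock: 11.38
tool_pos: [0.4897, 0.3179, 0.2841]
orientation: [-90.1, 0.2, 6.5]
force: [1.1, 0.2, -5.4]
opening: 0.012
clock: 12.38
tool_pos: [0.5492, 0.0417, 0.2843]
orientation: [-90.1, 0.2, 6.7]
force: [-0.0, 2.6, -5.4]
opening: 0.0119
clock: 12.55
tool_pos: [0.5493, 0.0452, 0.2847]
orientation: [-90.0, 0.1, 6.8]
force: [-0.2, 0.9, -5.2]
opening: 0.012
t 12.55 pos [0.5493 0.0452 0.2847] rpy [-90.01   0.15   6.79] F [-0.2  0.9 -5.2] M [ 0.14 -0.16  0.  ] open 0.012 q [  25.     7.    -9.6   -0.   -73.5 -108.2]
turn [ 0.    0.02 -0.11] then shift cm [1.600e-01 1.251e+01 1.000e-02] | shift first: [1.800e-01 1.251e+01 1.000e-02]
```

View pics/f2.png

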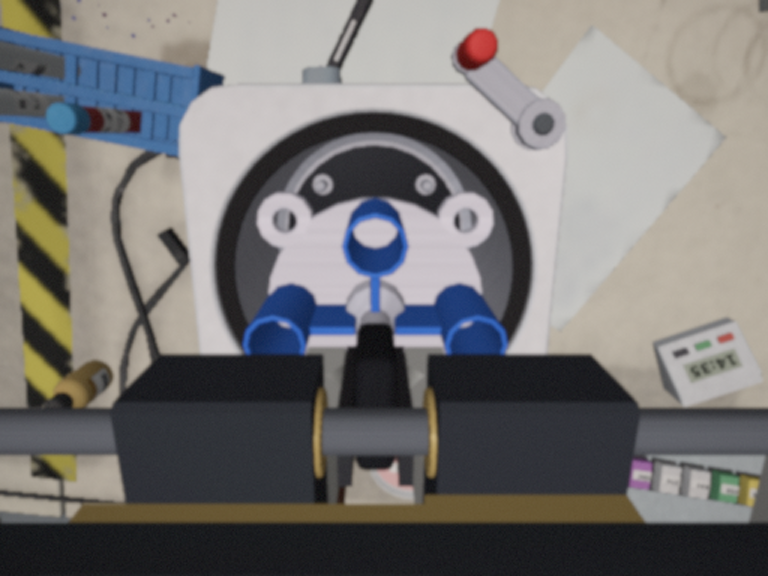

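```bash
python3 -m pendant '[[[0.17,1,0.0,0,0,0,0],[0,2,0,0,0,0,0],[0,2,0,0,0,0,0],[0,2,0,0,0,0,0],[0,2,0,0,0,0,0],[0,2,0,0,0,0,0],[0,1.5,0,0,0,0,0],[0,1,0,0,0,0,0],[0,0.5,0,0,0,0,0],[0,0,0,0,0,0,0],[0,0,0,0,0,0,0]]]'
python3 - <<'E'
from h import *
state()
s=shot("wrist"); save(s,"f3",5,(175,80,150,110))
E
```

```text
clock: 13.52
tool_pos: [0.5522, 0.0461, 0.1465]
orientation: [-90.0, -0.0, 6.9]
force: [0.3, 0.1, -5.5]
opening: 0.0118
t 13.52 pos [0.5522 0.0461 0.1465] rpy [-9.001e+01 -3.000e-02  6.890e+00] F [ 0.3  0.1 -5.5] M [ 0.03 -0.22 -0.1 ] open 0.0118 q [  25.    13.1  -21.1    0.   -55.8 -108.2]
```

View pics/f3.png

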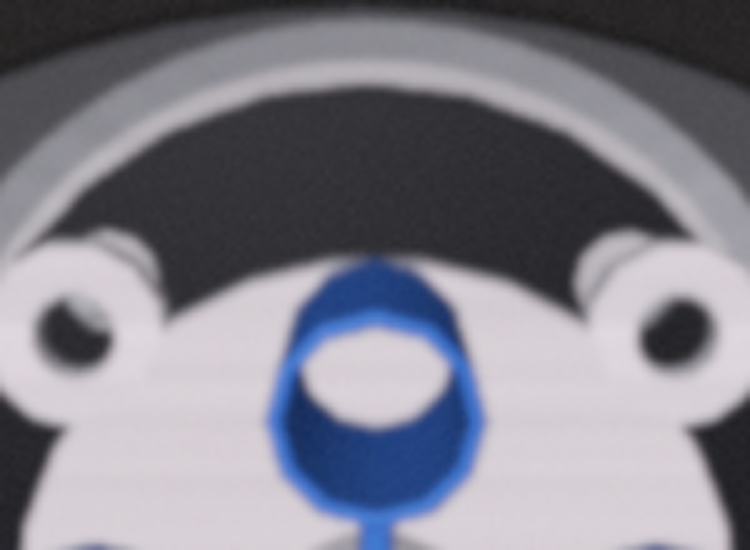

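```bash
python3 - <<'E'
from h import *
o=state();s=shot("wrist");save(s,"f4",5,(175,80,150,110))
Rt=R.from_euler('xyz',o["orientation"],degrees=True)
f=lambda uv,z:Rt.inv().apply(back(s,unz(uv,175,80,5),z)-o["tool_pos"])*1000
print(f([[110,281],[623,281]],.040).round(2))
print(f([[74,332],[678,333]],o["tool_pos"][2]-.0732+.008).round(2))
d=f([[0,0],[0,5]],.04);print(d[1]-d[0])
c=o["tool_pos"]
E
```

```text
t 13.57 pos [0.5525 0.0461 0.147 ] rpy [-8.999e+01 -8.000e-02  6.890e+00] F [ 1.   0.1 -5.8] M [ 0.03 -0.23  0.03] open 0.0118 q [  25.    13.   -21.1    0.   -55.8 -108.2]
[[-41.05 106.95 -40.74]
 [-41.12 106.96  37.91]]
[[-40.2   65.14 -39.24]
 [-40.14  65.15  39.39]]
[ 0.69756607  0.0009996  -0.04382298]
```

View pics/f4.png

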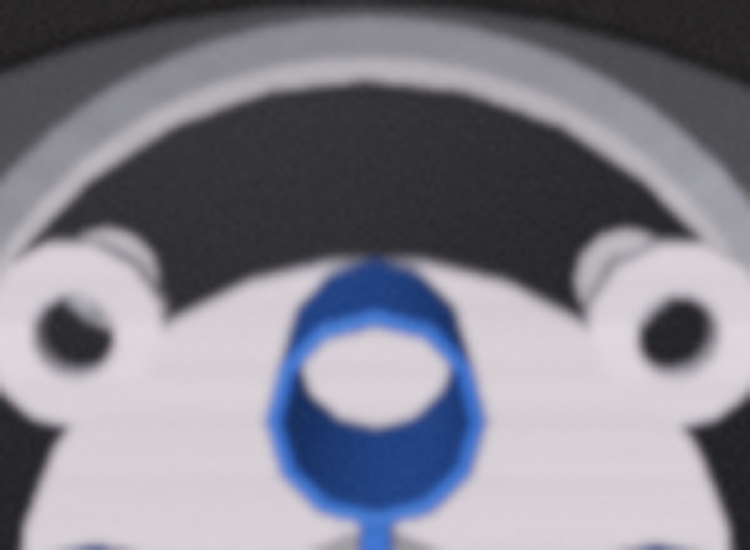

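```bash
python3 -m pendant '[[[-0.09,0.3,-0.15,0,0,0,0],[0,0.3,0,0,0,0,0],[0,0,0,0,0,0,0],[0,0,0,0,0,0,0],[0,0,0,0,0,0,0],[0,0,0,0,0,0,0]]]'
python3 - <<'E'
from h import *
o=state();s=shot("wrist");save(s,"f5",5,(175,80,150,110));state()
E
```

```text
clock: 14.12
tool_pos: [0.5512, 0.0442, 0.1403]
orientation: [-90.0, -0.0, 6.9]
force: [0.1, -1.1, -4.6]
opening: 0.0116
t 14.12 pos [0.5512 0.0442 0.1403] rpy [-9.00e+01 -1.00e-02  6.86e+00] F [ 0.1 -1.1 -4.6] M [ 0.   -0.16 -0.07] open 0.0116 q [  24.9   13.3  -21.7    0.   -55.  -108. ]
t 14.17 pos [0.5512 0.0442 0.1403] rpy [-9.00e+01 -2.00e-02  6.85e+00] F [ 0.1 -0.3 -5.6] M [ 0.05 -0.15  0.02] open 0.0118 q [  24.9   13.3  -21.7    0.   -55.  -108. ]
```

View pics/f5.png

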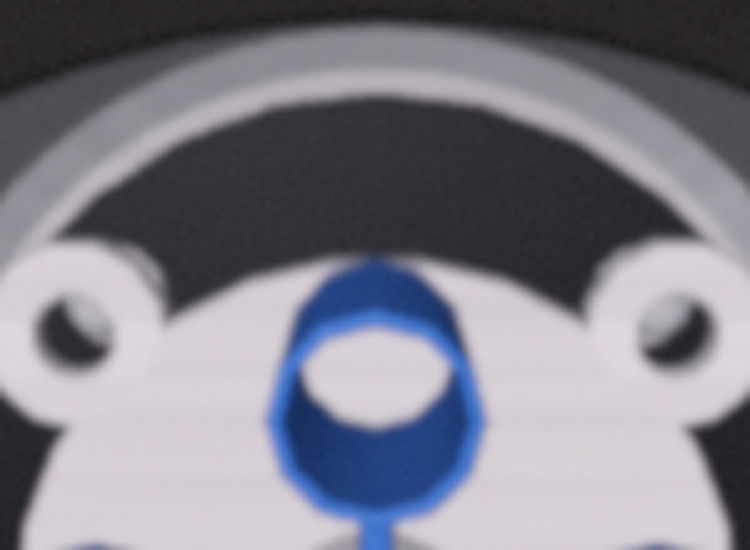

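```bash
python3 - <<'E'
from h import *
o=state();s=shot("wrist")
Rt=R.from_euler('xyz',o["orientation"],degrees=True);t=o["tool_pos"]
im=s["image"][80:190,175:325,::-1].copy();im=cv2.resize(im,None,fx=5,fy=5,interpolation=cv2.INTER_CUBIC)
def P(x,z,wz): return (proj(s,Rt.apply([[x/1000,t[2]-wz,z/1000]])+t)[0]-[175,80]+.5)*5-.5
for dx,c in((-1.2,(0,0,255)),(0,(0,255,0)),(1.2,(255,0,0))):
  for sg in(-1,1):
    pts=[]
    for a in range(0,360,15):
        pts.append(P(-39.6+dx+6.4*np.cos(np.radians(a)),39.6*sg+6.4*np.sin(np.radians(a)),.0405))
    cv2.polylines(im,[np.int32(pts)],True,c,1)
    pts=[P(-39.6+dx+3*np.cos(np.radians(a)),39.6*sg+3*np.sin(np.radians(a)),.057) for a in range(0,360,15)]
    cv2.polylines(im,[np.int32(pts)],True,c,1)
cv2.imwrite("pics/f6.png",im)
# holes implied
print([P(-39.6,39.6*sg,t[2]-.0732+.008) for sg in (-1,1)])
E
```

```text
t 14.17 pos [0.5512 0.0442 0.1403] rpy [-9.00e+01 -2.00e-02  6.85e+00] F [ 0.1 -0.3 -5.6] M [ 0.05 -0.15  0.02] open 0.0118 q [  24.9   13.3  -21.7    0.   -55.  -108. ]
[array([ 71.51163006, 336.47875576]), array([679.35785667, 337.02125261])]
```

View pics/f6.png

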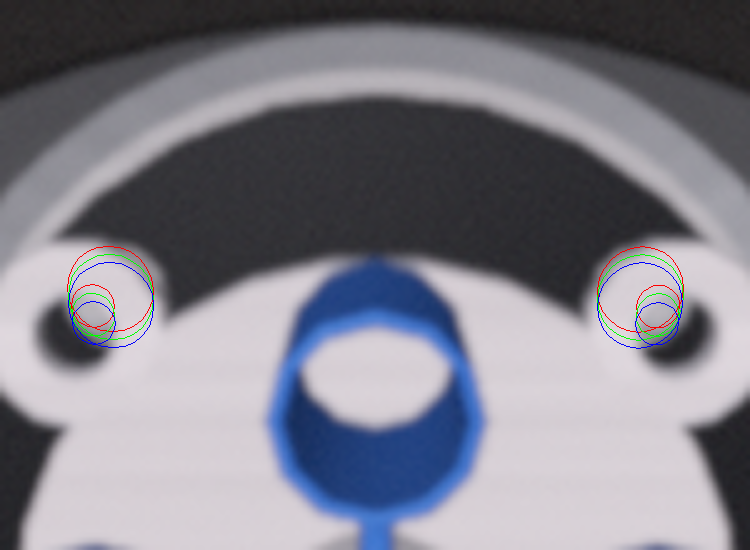

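```bash
python3 - <<'E'
from h import *
o=ctrl.get_obs();s=shot("wrist")
a=s["image"][125:168,175:210,::-1];b=s["image"][125:168,290:325,::-1]
im=np.hstack([a,b]).astype(float);im=np.clip((im-20)*1.2,0,255).astype(np.uint8)
cv2.imwrite("pics/f7.png",cv2.resize(im,None,fx=11,fy=11,interpolation=cv2.INTER_CUBIC))
Rt=R.from_euler('xyz',o["orientation"],degrees=True);t=o["tool_pos"]
def P(x,z,wz,l): return (proj(s,Rt.apply([[x/1000,t[2]-wz,z/1000]])+t)[0]-[l,125]+.5)*11-.5
# stud (r=4 cyl up to .054) outer edge bottom
for dx in(-1,0,1):
  print(dx,[ (P(-39.6+dx,39.6*sg,.058,l)+[o_,0]).round() for sg,l,o_ in((-1,175,0),(1,290,385))],[ (P(-39.6+dx+4,39.6*sg,.054,l)+[o_,0]).round() for sg,l,o_ in((-1,175,0),(1,290,385))],[ (P(-39.6+dx,43.6*sg,.054,l)+[o_,0]).round() for sg,l,o_ in((-1,175,0),(1,290,385))])
E
```

```text
-1 [array([203., 185.]), array([571., 186.])] [array([216., 237.]), array([558., 238.])] [array([151., 175.]), array([623., 176.])]
0 [array([204., 200.]), array([570., 202.])] [array([216., 252.]), array([557., 253.])] [array([152., 191.]), array([622., 192.])]
1 [array([204., 216.]), array([569., 217.])] [array([217., 267.]), array([557., 269.])] [array([152., 206.]), array([621., 207.])]
```

View pics/f7.png

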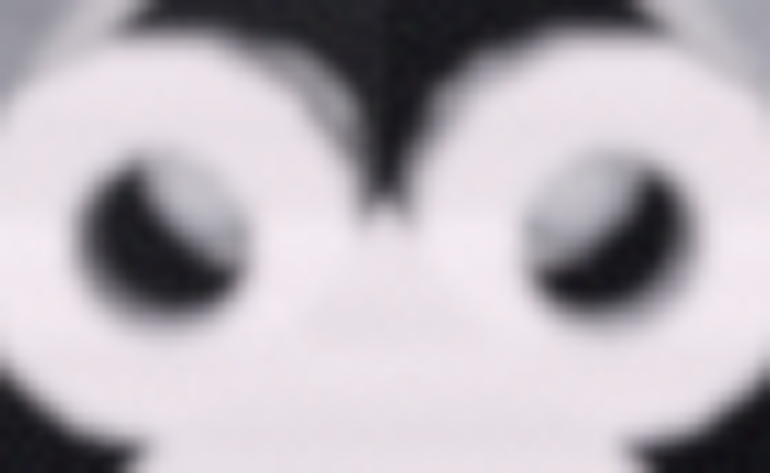

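```bash
python3 -m pendant '[[[0.03,0.2,0.0,0,0,0,0],[0,0.2,0,0,0,0,0],[0,0.2,0,0,0,0,0],[0,0.2,0,0,0,0,0],[0,0.2,0,0,0,0,0],[0,0.2,0,0,0,0,0],[0,0.0,0,0,0,0,0]]]'
python3 -c "
from h import *
state()"
```

```text
clock: 14.85
tool_pos: [0.5511, 0.0441, 0.1276]
orientation: [-90.0, 0.0, 6.8]
force: [-0.0, -0.1, -5.8]
opening: 0.0115
t 14.85 pos [0.5511 0.0441 0.1276] rpy [-9.001e+01  5.000e-02  6.850e+00] F [-0.  -0.1 -5.8] M [-0.   -0.12 -0.01] open 0.0115 q [  24.9   14.1  -22.5   -0.   -53.4 -108. ]
```

```bash
python3 -m pendant '[[[0,0.2,0.0,0,0,0,0],[0,0.2,0,0,0,0,0],[0,0.2,0,0,0,0,0],[0,0.2,0,0,0,0,0],[0,0.2,0,0,0,0,0],[0,0.2,0,0,0,0,0],[0,0.1,0,0,0,0,0],[0,0,0,0,0,0,0],[0,0,0,0,0,0,0]]]'
python3 -c "
from h import *
state()"
```

```text
clock: 15.6
tool_pos: [0.5514, 0.0442, 0.1151]
orientation: [-90.0, 0.0, 6.9]
force: [0.9, 0.5, -5.6]
opening: 0.0117
t 15.6 pos [0.5514 0.0442 0.1151] rpy [-9.00e+01  1.00e-02  6.85e+00] F [ 0.9  0.5 -5.6] M [ 0.1  -0.22 -0.05] open 0.0117 q [  24.9   14.9  -23.3    0.   -51.8 -108. ]
```

```bash
python3 -m pendant '[[[0,0.1,0.0,0,0,0,0],[0,0.1,0,0,0,0,0],[0,0.1,0,0,0,0,0],[0,0,0,0,0,0,0],[0,0,0,0,0,0,0]]]'
python3 -c "
from h import *
state()"
```

```text
clock: 16.02
tool_pos: [0.5516, 0.0442, 0.1129]
orientation: [-90.0, -0.0, 6.9]
force: [-3.2, 0.4, 4.3]
opening: 0.0117
t 16.02 pos [0.5516 0.0442 0.1129] rpy [-9.00e+01 -4.00e-02  6.87e+00] F [-3.2  0.4  4.3] M [ 0.26  1.2  -0.  ] open 0.0117 q [  24.9   15.   -23.5    0.   -51.4 -108. ]
```

```bash
python3 -m pendant '[[[0,-0.05,0,0,0,0,0.5],[0,0,0,0,0,0,0.5],[0,0,0,0,0,0,0.5],[0,0,0,0,0,0,0.5],[0,0,0,0,0,0,0.5],[0,0,0,0,0,0,0.5],[0,-1,0,0,0,0,0.5],[0,-2.5,0,0,0,0,0.5],[0,-3,0,0,0,0,0.5],[0,-3.5,0,0,0,0,0.5],[0,-3.5,0,0,0,0,0.5],[0,-2,0,0,0,0,0.5]]]'
python3 -m pendant '[[[0,0,0,0,0,0,0.5],[0,0,0,0,0,0,0.5],[0,0,0,0,0,0,0.5],[0,0,0,0,0,0,0.5]]]'
python3 - <<'E'
from h import *
o=state();s=shot("wrist");save(s,"g1",1.5)
E
```

```text
clock: 17.02
tool_pos: [0.5526, 0.0442, 0.2729]
orientation: [-90.0, -0.3, 6.9]
force: [0.2, -0.1, 0.4]
opening: 0.0438
clock: 17.35
tool_pos: [0.5508, 0.044, 0.2668]
orientation: [-90.0, 0.1, 6.8]
force: [-0.7, -0.0, -0.5]
opening: 0.0435
t 17.35 pos [0.5508 0.044  0.2668] rpy [-90.02   0.1    6.85] F [-0.7 -0.  -0.5] M [ 0.1  -0.21  0.02] open 0.0435 q [  24.9    7.7  -11.2   -0.   -71.2 -108. ]
```

View pics/g1.png

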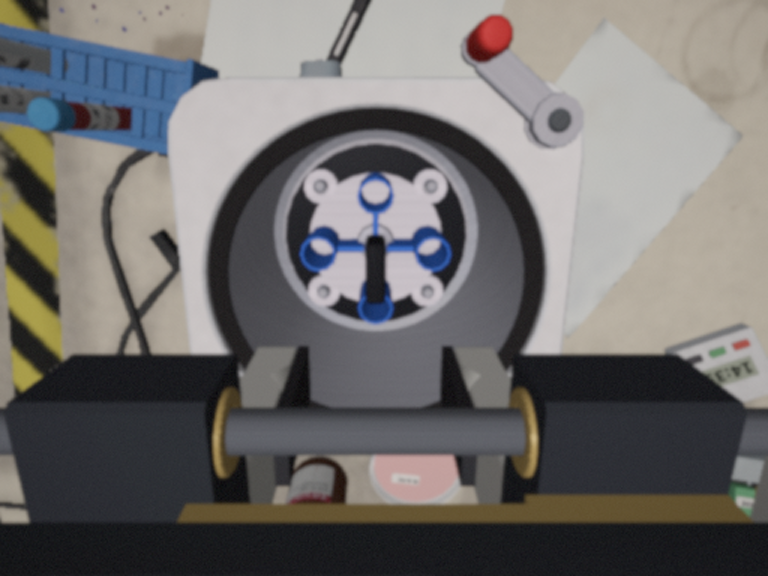

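```bash
python3 - <<'E'
from h import *
plan([.455,-.165,.255],-3.8)
E
```

```text
turn [ 0.03 10.65 -0.11] then shift cm [ -8.18   1.17 -21.49] | shift first: [-12.     1.2  -19.61]
```

```bash
python3 -m pendant '[[[0,0,0,0,5.3,0,0.5],[0,0,0,0,5.3,0,0.5],[-1.17,0.17,-3.07,0,0,0,0.5],[-1.17,0.17,-3.07,0,0,0,0.5],[-1.17,0.17,-3.07,0,0,0,0.5],[-1.17,0.17,-3.07,0,0,0,0.5],[-1.17,0.17,-3.07,0,0,0,0.5],[-1.17,0.17,-3.07,0,0,0,0.5],[-1.17,0.17,-3.07,0,0,0,0.5],[0,0,0,0,0,0,0.5],[0,0,0,0,0,0,0.5],[0,0,0,0,0,0,0.5]]]'
python3 -m pendant '[[[0,0,0,0,0,0,0.5],[0,0,0,0,0,0,0.5]]]'
python3 - <<'E'
from h import *
o=state();s=shot("wrist");save(s,"h1",1.5)
for n in ["tube_rack","tube_0"]:
    for d in silhouettes(s,n)[:4]:
        m=d["mask"];v,u=np.nonzero(m);c=(u.mean(),v.mean())
        print(n,round(d["confidence"],2),d["bbox"],np.round(c,1))
E
```

```text
clock: 18.4
tool_pos: [0.4555, -0.165, 0.2553]
orientation: [-90.0, 0.0, -3.8]
force: [0.0, 0.0, -0.8]
opening: 0.0439
clock: 18.57
tool_pos: [0.456, -0.1641, 0.2555]
orientation: [-90.0, 0.0, -3.7]
force: [0.4, 0.7, -0.0]
opening: 0.0432
t 18.57 pos [ 0.456  -0.1641  0.2555] rpy [-9.00e+01  3.00e-02 -3.68e+00] F [ 0.4  0.7 -0. ] M [ 0.04 -0.15  0.02] open 0.0432 q [  3.5   1.2 -19.9  -0.  -69.  -97.2]
tube_rack 0.93 [180.4, 136.8, 142.5, 70.2] [250.9 169.1]
tube_0 0.97 [206.6, 154.1, 26.1, 43.8] [220.2 175.5]
tube_0 0.78 [209.3, 180.7, 23.3, 45.6] [220.4 206.6]
tube_0 0.71 [267.1, 183.9, 23.3, 42.7] [278.  203.9]
tube_0 0.57 [333.2, 125.5, 178.8, 217.5] [430.5 190.8]
```

View pics/h1.png

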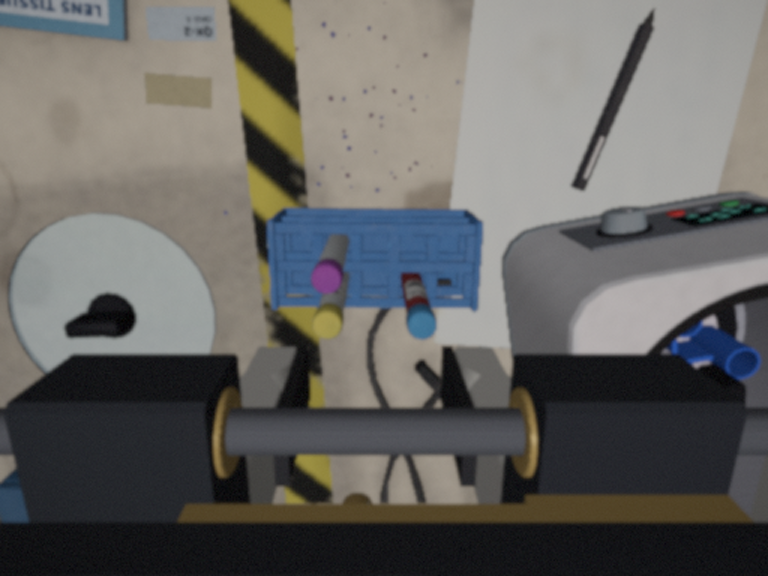

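```bash
python3 - <<'E'
from h import *
o=ctrl.get_obs();s=shot("wrist");save(s,"h2",6,(195,150,110,80))
np.savez("h2.npz",T=s["T"],K=s["camera_matrix"]);print(o["tool_pos"])
E
```

```text
[ 0.45594745 -0.1642459   0.25564461]
```

View pics/h2.png

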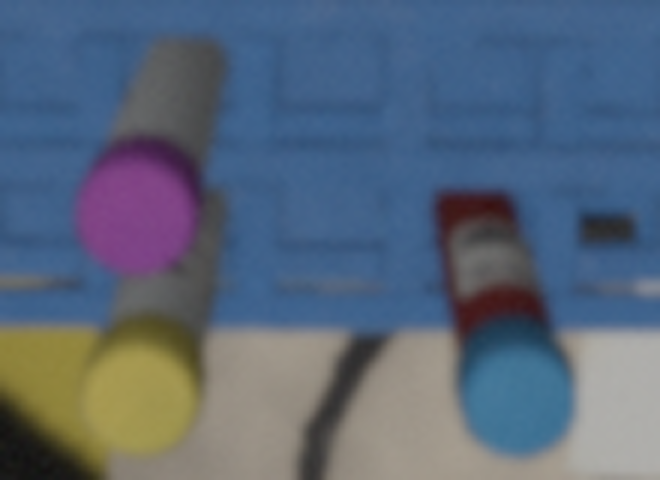

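```bash
python3 - <<'E'
from h import *
f=np.load("h2.npz");s=dict(T=f["T"],camera_matrix=f["K"])
P=back(s,unz([[137,216],[140,398],[516,400]],195,150,6),.141);print(P)
d=np.diff(P,axis=0);print(d,np.linalg.norm(d,axis=1), np.degrees(np.arctan2(d[1,1],d[1,0]))-90)
plan([P[2,0],P[2,1],.1325-.0188],-4.)
E
```

```text
[[ 0.45508191 -0.19068545  0.141     ]
 [ 0.4817072  -0.19267872  0.141     ]
 [ 0.48535206 -0.13979396  0.141     ]]
[[ 0.02662529 -0.00199327  0.        ]
 [ 0.00364486  0.05288476  0.        ]] [0.0266998  0.05301021] -3.942640905735132
turn [ 0.    0.32 -0.01] then shift cm [ 2.77 14.2   2.65] | shift first: [ 2.78 14.2   2.64]
```

```bash
python3 -m pendant '[[[0.93,0,0.89,0,0.3,0,0.4],[0.93,0,0.89,0,0,0,0.4],[0.92,1,0.89,0,0,0,0.4],[0,2.5,0,0,0,0,0.4],[0,2.5,0,0,0,0,0.4],[0,2.5,0,0,0,0,0.4],[0,2.5,0,0,0,0,0.4],[0,2,0,0,0,0,0.4],[0,1.2,0,0,0,0,0.4],[0,0,0,0,0,0,0.4],[0,0,0,0,0,0,0.4]]]'
python3 - <<'E'
from h import *
o=state();s=shot("wrist");save(s,"h3",1.5)
E
```

```text
clock: 19.68
tool_pos: [0.4852, -0.1397, 0.1128]
orientation: [-90.0, 0.1, -4.0]
force: [1.2, 0.6, 1.1]
opening: 0.0352
t 19.68 pos [ 0.4852 -0.1397  0.1128] rpy [-90.03   0.13  -4.  ] F [1.2 0.6 1.1] M [ 0.01 -0.24 -0.01] open 0.0352 q [   6.3   10.9  -29.3    0.   -50.  -100.3]
```

View pics/h3.png

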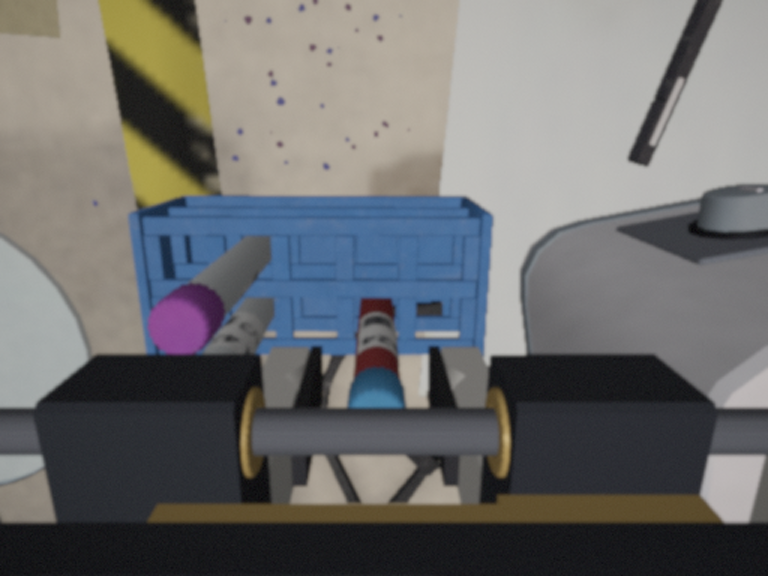

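```bash
python3 -m pendant '[[[0,0,0,0,0,0,0],[0,0,0,0,0,0,0],[0,0,0,0,0,0,0],[0,0,0,0,0,0,0],[0,0,0,0,0,0,0],[0,0,0,0,0,0,0],[0,0,0,0,0,0,0],[0,-0.5,0,0,0,0,0],[0,-1.5,0,0,0,0,0],[0,-2,0,0,0,0,0],[0,-2.5,0,0,0,0,0],[0,-2.5,0,0,0,0,0]]]'
python3 -m pendant '[[[0,-3,0,0,0,0,0],[0,-3,0,0,0,0,0],[0,-3,0,0,0,0,0],[0,-1.5,0,0,0,0,0],[0,0,0,0,0,0,0],[0,0,0,0,0,0,0]]]'
python3 - <<'E'
from h import *
o=state();s=shot("wrist");save(s,"h4",1.5)
plan([.5133,.0396,.306],6.85)
plan([.5887,.0486,.306],6.85)
E
```

```text
clock: 20.73
tool_pos: [0.4843, -0.1402, 0.2044]
orientation: [-90.0, 0.1, -4.1]
force: [1.1, -0.0, -0.1]
opening: 0.0167
clock: 21.23
tool_pos: [0.4851, -0.1401, 0.3093]
orientation: [-90.0, -0.1, -4.1]
force: [-0.1, -0.2, -1.1]
opening: 0.0166
t 21.23 pos [ 0.4851 -0.1401  0.3093] rpy [-8.996e+01 -7.000e-02 -4.060e+00] F [-0.1 -0.2 -1.1] M [ 0.05 -0.17 -0.02] open 0.0166 q [   6.2    1.6  -12.5   -0.   -75.9 -100.3]
turn [ -0.03 -10.91  -0.04] then shift cm [ 4.99  0.22 17.49] | shift first: [ 1.59  0.23 18.12]
turn [ -0.03 -10.91  -0.04] then shift cm [12.58  0.22 17.49] | shift first: [ 9.05  0.22 19.55]
```

View pics/h4.png

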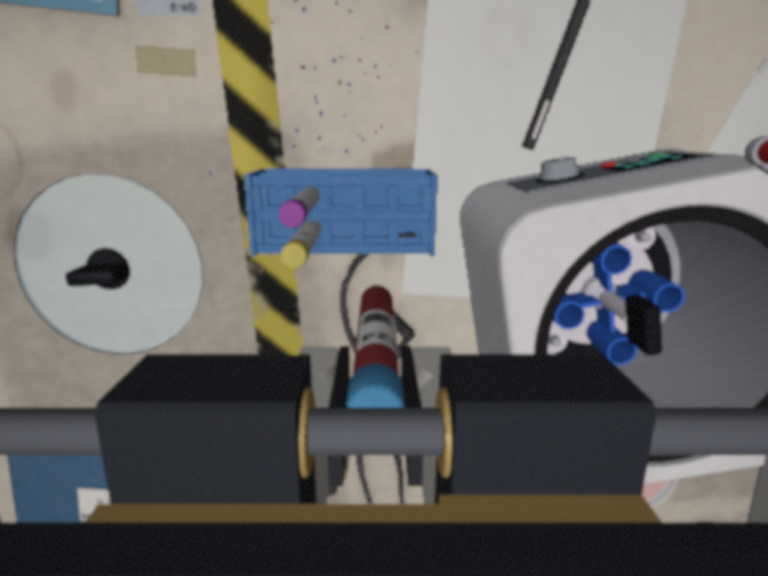

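```bash
python3 -m pendant '[[[0,0,0,0,-5.45,0,0],[0,0,0,0,-5.45,0,0],[1.8,0.0,2.5,0,0,0,0],[1.8,0.0,2.5,0,0,0,0],[1.8,0,2.5,0,0,0,0],[1.8,0,2.5,0,0,0,0],[1.8,0,2.5,0,0,0,0],[1.8,0,2.5,0,0,0,0],[1.78,0,2.49,0,0,0,0],[0,0,0,0,0,0,0],[0,0,0,0,0,0,0],[0,0,0,0,0,0,0]]]'
python3 -m pendant '[[[0,0,0,0,0,0,0],[0,0,0,0,0,0,0]]]'
python3 - <<'E'
from h import *
o=state();s=shot("wrist");save(s,"i1",1.5)
plan([.5887,.0486,.129],6.85)
E
```

```text
clock: 22.28
tool_pos: [0.5885, 0.0484, 0.3071]
orientation: [-90.0, 0.2, 6.9]
force: [-1.0, -0.3, -0.7]
opening: 0.0165
clock: 22.45
tool_pos: [0.5888, 0.0477, 0.3087]
orientation: [-90.0, 0.0, 6.8]
force: [0.0, 0.1, 0.3]
opening: 0.0166
t 22.45 pos [0.5888 0.0477 0.3087] rpy [-9.001e+01  2.000e-02  6.800e+00] F [0.  0.1 0.3] M [ 0.06 -0.15 -0.  ] open 0.0166 q [  23.6   10.3   -2.7    0.   -77.  -106.8]
turn [-0.01 -0.05  0.  ] then shift cm [-0.   17.98  0.09] | shift first: [-0.   17.98  0.09]
```

View pics/i1.png

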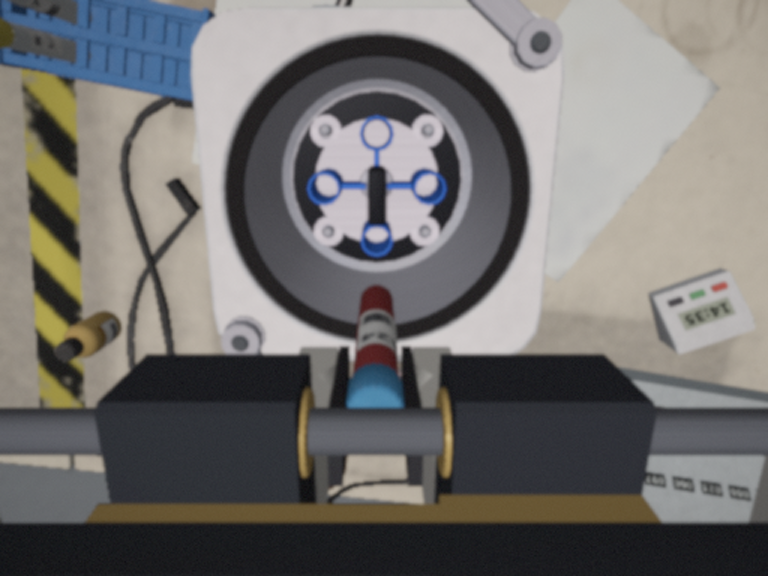

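```bash
python3 -m pendant '[[[0,1.5,0.03,0,0,0,0],[0,2.5,0,0,0,0,0],[0,2.5,0,0,0,0,0],[0,2.5,0,0,0,0,0],[0,2,0,0,0,0,0],[0,1.2,0,0,0,0,0],[0,0.5,0,0,0,0,0],[0,0,0,0,0,0,0],[0,0,0,0,0,0,0],[0,0,0,0,0,0,0],[0,0,0,0,0,0,0]]]'
python3 - <<'E'
from h import *
o=state();s=shot("wrist");save(s,"i2",4,(180,120,140,130))
E
```

```text
clock: 23.42
tool_pos: [0.5898, 0.0489, 0.1831]
orientation: [-90.0, -0.1, 6.9]
force: [0.1, 0.3, 0.0]
opening: 0.0166
t 23.42 pos [0.5898 0.0489 0.1831] rpy [-89.98  -0.12   6.85] F [0.1 0.3 0. ] M [ 0.06 -0.1   0.01] open 0.0166 q [  23.7   14.5  -13.8    0.   -61.5 -106.8]
```

View pics/i2.png

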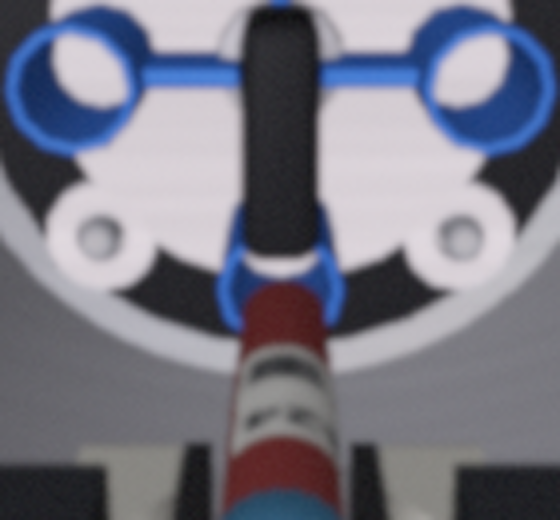

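```bash
python3 -m pendant '[[[-0.1,0.4,-0.05,0,0,0,0],[0,0.4,0,0,0,0,0],[0,0.4,0,0,0,0,0],[0,0.4,0,0,0,0,0],[0,0.4,0,0,0,0,0],[0,0.4,0,0,0,0,0],[0,0,0,0,0,0,0],[0,0,0,0,0,0,0]]]'
python3 - <<'E'
from h import *
o=state();s=shot("wrist");save(s,"i3",4,(180,120,140,130))
E
```

```text
clock: 24.13
tool_pos: [0.5881, 0.0481, 0.1574]
orientation: [-90.0, 0.0, 6.9]
force: [0.4, 0.1, -0.0]
opening: 0.0162
t 24.13 pos [0.5881 0.0481 0.1574] rpy [-9.002e+01  4.000e-02  6.850e+00] F [ 0.4  0.1 -0. ] M [ 0.02 -0.18  0.03] open 0.0162 q [  23.6   15.7  -15.8    0.   -58.5 -106.8]
```

View pics/i3.png

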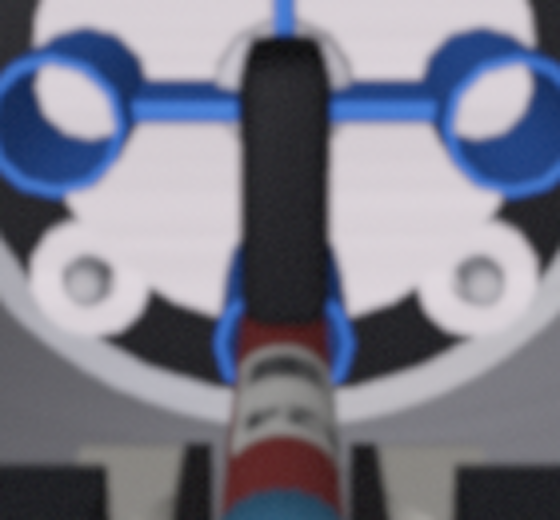

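```bash
python3 -m pendant '[[[0,0.5,0,0,0,0,0],[0,0.5,0,0,0,0,0],[0,0.5,0,0,0,0,0],[0,0.5,0,0,0,0,0],[0,0.4,0,0,0,0,0],[0,0.2,0,0,0,0,0],[0,0.1,0,0,0,0,0],[0,0,0,0,0,0,0],[0,0,0,0,0,0,0]]]'
python3 -m pendant '[[[0,0.1,0,0,0,0,0],[0,0.1,0,0,0,0,0],[0,0,0,0,0,0,0]]]'
```

```text
clock: 24.93
tool_pos: [0.5883, 0.0482, 0.1309]
orientation: [-90.0, -0.0, 6.9]
force: [-0.6, 0.8, -0.4]
opening: 0.0166
clock: 25.18
tool_pos: [0.5896, 0.0484, 0.1304]
orientation: [-90.0, -0.2, 6.9]
force: [-1.4, -0.1, 8.5]
opening: 0.0164
```

```bash
python3 -m pendant '[[[0,-0.15,0,0,0,0,0.4],[0,0,0,0,0,0,0.4],[0,0,0,0,0,0,0.4],[0,0,0,0,0,0,0.4],[0,0,0,0,0,0,0.4],[0,-1,0,0,0,0,0.4],[0,-2,0,0,0,0,0.4],[0,-3,0,0,0,0,0.4],[0,-3,0,0,0,0,0.4],[0,-2,0,0,0,0,0.4],[0,-1,0,0,0,0,0.4],[0,-0.5,0,0,0,0,0.4]]]'
python3 -m pendant '[[[0,0,0,0,0,0,0.4],[0,0,0,0,0,0,0.4],[0,0,0,0,0,0,0.4]]]'
python3 - <<'E'
from h import *
o=state();s=shot("wrist");save(s,"i4",1.5)
plan([.4817,-.1927,.255],-3.94)
E
```

```text
clock: 26.18
tool_pos: [0.5889, 0.0483, 0.2576]
orientation: [-90.0, -0.2, 6.9]
force: [0.7, -0.1, 0.1]
opening: 0.0353
clock: 26.43
tool_pos: [0.5875, 0.048, 0.2537]
orientation: [-90.0, 0.1, 6.8]
force: [-0.6, -0.0, -0.8]
opening: 0.0347
t 26.43 pos [0.5875 0.048  0.2537] rpy [-90.02   0.14   6.85] F [-0.6 -0.  -0.8] M [ 0.08 -0.17  0.05] open 0.0347 q [  23.6   11.7   -8.    -0.   -70.5 -106.8]
turn [ 0.04 10.79 -0.14] then shift cm [ -8.91  -0.13 -24.75] | shift first: [-13.39  -0.09 -22.64]
```

View pics/i4.png

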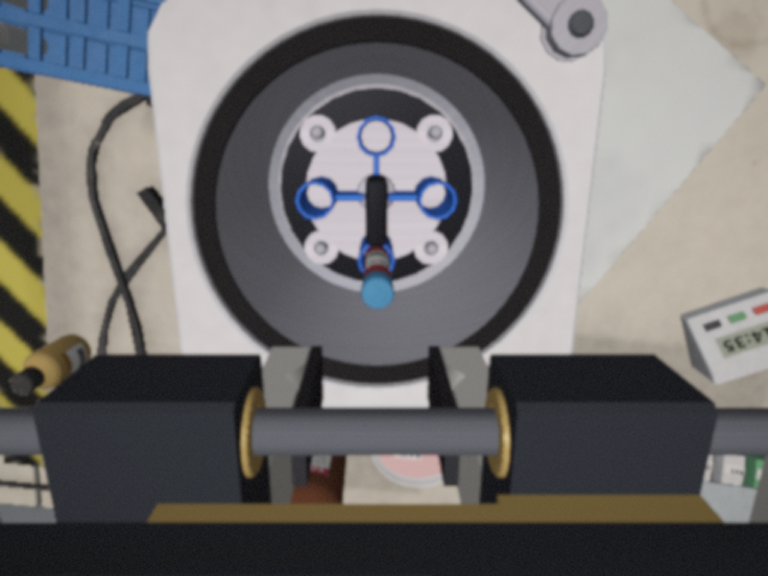

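```bash
python3 -m pendant '[[[0,0,0,0,5.4,0,0.4],[0,0,0,0,5.4,0,0.4],[-1.1,0,-3.1,0,0,0,0.4],[-1.1,0,-3.1,0,0,0,0.4],[-1.1,0,-3.1,0,0,0,0.4],[-1.1,0,-3.1,0,0,0,0.4],[-1.1,0,-3.1,0,0,0,0.4],[-1.1,0,-3.1,0,0,0,0.4],[-1.1,0,-3.1,0,0,0,0.4],[-1.1,0,-3.1,0,0,0,0.4],[0,0,0,0,0,0,0.4],[0,0,0,0,0,0,0.4]]]'
python3 -m pendant '[[[0,0,0,0,0,0,0.4],[0,0,0,0,0,0,0.4]]]'
python3 - <<'E'
from h import *
o=state();s=shot("wrist");save(s,"j1",1.5)
plan([.482,-.1933,.1125],-3.94)
E
```

```text
clock: 27.48
tool_pos: [0.4823, -0.1945, 0.2544]
orientation: [-90.0, 0.1, -4.1]
force: [0.6, 0.5, -1.1]
opening: 0.0351
clock: 27.65
tool_pos: [0.4836, -0.1926, 0.2548]
orientation: [-90.0, 0.0, -3.9]
force: [-0.1, 0.9, 0.5]
opening: 0.0348
t 27.65 pos [ 0.4836 -0.1926  0.2548] rpy [-9.00e+01  5.00e-02 -3.91e+00] F [-0.1  0.9  0.5] M [ 0.08 -0.2  -0.06] open 0.0348 q [ -0.1   4.9 -16.   -0.  -69.1 -93.8]
turn [-0.    0.06 -0.04] then shift cm [-0.17 14.24 -0.1 ] | shift first: [-0.16 14.24 -0.1 ]
```

View pics/j1.png

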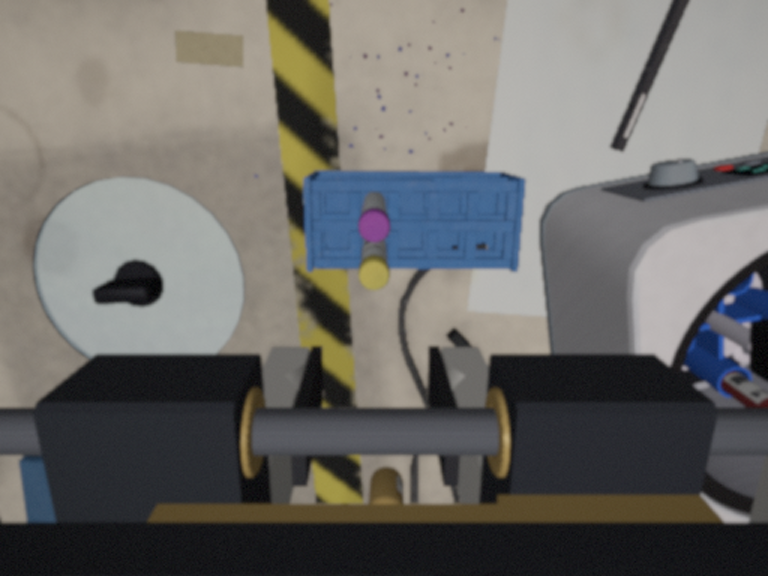

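```bash
python3 -m pendant '[[[-0.12,1,-0.08,0,0,0,0.4],[0,2.5,0,0,0,0,0.4],[0,3,0,0,0,0,0.4],[0,3,0,0,0,0,0.4],[0,2.5,0,0,0,0,0.4],[0,1.5,0,0,0,0,0.4],[0,0.7,0,0,0,0,0.4],[0,0,0,0,0,0,0.4],[0,0,0,0,0,0,0.4]]]'
python3 -m pendant '[[[0,0,0,0,0,0,0],[0,0,0,0,0,0,0],[0,0,0,0,0,0,0],[0,0,0,0,0,0,0],[0,0,0,0,0,0,0],[0,0,0,0,0,0,0],[0,0,0,0,0,0,0]]]'
python3 -m pendant '[[[0,-1,0,0,0,0,0],[0,-2,0,0,0,0,0],[0,-3,0,0,0,0,0],[0,-3.5,0,0,0,0,0],[0,-3.5,0,0,0,0,0],[0,-3,0,0,0,0,0],[0,-2,0,0,0,0,0],[0,-1.5,0,0,0,0,0],[0,0,0,0,0,0,0],[0,0,0,0,0,0,0],[0,0,0,0,0,0,0]]]'
python3 - <<'E'
from h import *
o=state();s=shot("wrist");save(s,"j2",1.5)
plan([.5133,.0396,.306],6.85)
E
```

```text
clock: 28.45
tool_pos: [0.4825, -0.1936, 0.1134]
orientation: [-90.0, 0.0, -3.9]
force: [-0.8, -0.0, 0.5]
opening: 0.035
clock: 29.03
tool_pos: [0.4829, -0.194, 0.1141]
orientation: [-90.0, -0.1, -3.9]
force: [-0.3, 1.3, 6.0]
opening: 0.0169
clock: 29.95
tool_pos: [0.4815, -0.1937, 0.3077]
orientation: [-90.0, 0.1, -4.0]
force: [-0.1, 0.5, -0.1]
opening: 0.0168
t 29.95 pos [ 0.4815 -0.1937  0.3077] rpy [-8.997e+01  6.000e-02 -3.960e+00] F [-0.1  0.5 -0.1] M [ 0.02 -0.12  0.02] open 0.0168 q [ -0.3   3.2 -11.   -0.  -75.9 -93.7]
turn [ -0.03 -10.8   -0.09] then shift cm [ 5.94  0.14 22.79] | shift first: [ 1.57  0.14 23.5 ]
```

View pics/j2.png

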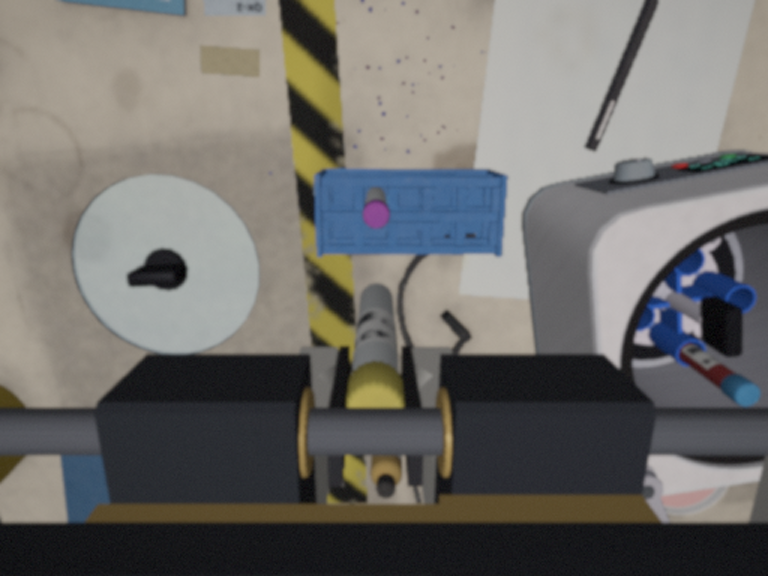

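```bash
python3 -m pendant '[[[0,0,0,0,-5.4,0,0],[0,0,0,0,-5.4,0,0],[0.74,0,2.85,0,0,0,0],[0.74,0,2.85,0,0,0,0],[0.74,0,2.85,0,0,0,0],[0.74,0,2.85,0,0,0,0],[0.74,0,2.85,0,0,0,0],[0.74,0,2.85,0,0,0,0],[0.74,0,2.85,0,0,0,0],[0.74,0,2.85,0,0,0,0],[0,0,0,0,0,0,0],[0,0,0,0,0,0,0]]]'
python3 -m pendant '[[[0,0,0,0,0,0,0],[0,0,0,0,0,0,0],[0,0,0,0,0,0,0]]]'
python3 - <<'E'
from h import *
o=state()
plan([.5133,.0396,.182],6.85)
E
```

```text
clock: 31.0
tool_pos: [0.5133, 0.0407, 0.307]
orientation: [-90.0, 0.1, 7.0]
force: [0.6, 0.5, -0.3]
opening: 0.0162
clock: 31.25
tool_pos: [0.5135, 0.0387, 0.3081]
orientation: [-90.0, 0.0, 6.8]
force: [-0.1, -0.6, -0.1]
opening: 0.0166
t 31.25 pos [0.5135 0.0387 0.3081] rpy [-9.001e+01  2.000e-02  6.790e+00] F [-0.1 -0.6 -0.1] M [ 0.07 -0.22 -0.03] open 0.0166 q [  26.2    2.7  -11.5    0.   -75.8 -109.4]
turn [ 0.01 -0.06 -0.02] then shift cm [-1.000e-02  1.261e+01  1.000e-01] | shift first: [-0.   12.61  0.1 ]
```

```bash
python3 -m pendant '[[[0,1.5,0.04,0,0,0,0],[0,2.5,0,0,0,0,0],[0,2.5,0,0,0,0,0],[0,2.5,0,0,0,0,0],[0,2,0,0,0,0,0],[0,1.2,0,0,0,0,0],[0,0.4,0,0,0,0,0],[0,0,0,0,0,0,0],[0,0,0,0,0,0,0],[0,0,0,0,0,0,0],[0,0,0,0,0,0,0]]]'
python3 - <<'E'
from h import *
o=state();s=shot("wrist");save(s,"k1",1.5)
plan([.5133,.0396,.182],6.85)
E
```

```text
clock: 32.17
tool_pos: [0.5143, 0.04, 0.1833]
orientation: [-90.0, -0.1, 6.8]
force: [0.2, 0.5, 0.3]
opening: 0.0165
t 32.17 pos [0.5143 0.04   0.1833] rpy [-89.97  -0.1    6.85] F [0.2 0.5 0.3] M [ 0.02 -0.12  0.01] open 0.0165 q [  26.3    7.4  -22.9    0.   -59.6 -109.4]
turn [-0.03 -0.    0.09] then shift cm [-0.09  0.12 -0.03] | shift first: [-0.09  0.12 -0.03]
```

View pics/k1.png

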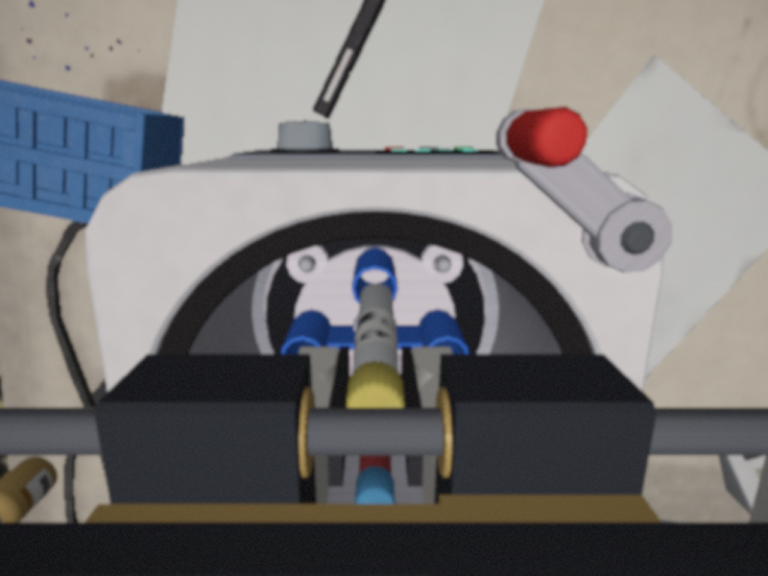

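```bash
python3 -m pendant '[[[-0.09,0.4,-0.02,0,0,0,0],[0,0.5,0,0,0,0,0],[0,0.5,0,0,0,0,0],[0,0.5,0,0,0,0,0],[0,0.4,0,0,0,0,0],[0,0.2,0,0,0,0,0],[0,0,0,0,0,0,0],[0,0,0,0,0,0,0]]]'
python3 - <<'E'
from h import *
o=state();s=shot("wrist");save(s,"k2",4,(180,120,140,130))
E
```

```text
clock: 32.88
tool_pos: [0.5128, 0.0396, 0.1571]
orientation: [-90.0, 0.0, 6.9]
force: [-0.2, -0.7, 0.0]
opening: 0.0172
t 32.88 pos [0.5128 0.0396 0.1571] rpy [-9.001e+01  2.000e-02  6.860e+00] F [-0.2 -0.7  0. ] M [ 0.03 -0.2   0.01] open 0.0172 q [  26.3    8.8  -25.     0.   -56.2 -109.5]
```

View pics/k2.png

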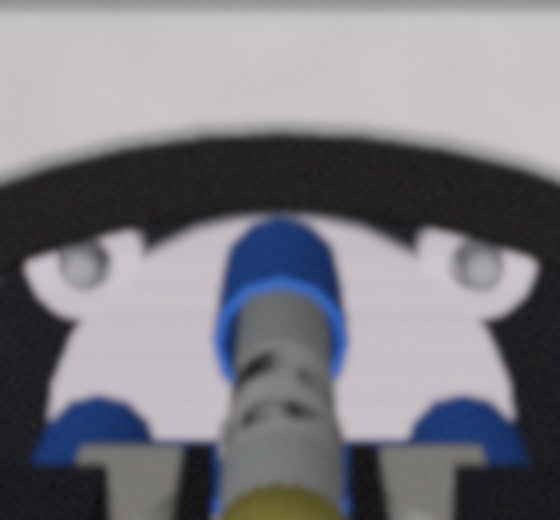

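In the sleeve. Continuing down to about 0.131.

```bash
python3 -m pendant '[[[0,0.5,0,0,0,0,0],[0,0.5,0,0,0,0,0],[0,0.5,0,0,0,0,0],[0,0.5,0,0,0,0,0],[0,0.4,0,0,0,0,0],[0,0.1,0,0,0,0,0],[0,0,0,0,0,0,0],[0,0,0,0,0,0,0]]]'
python3 -m pendant '[[[0,0.1,0,0,0,0,0],[0,0.1,0,0,0,0,0],[0,0,0,0,0,0,0]]]'
```

```text
clock: 33.6
tool_pos: [0.5129, 0.0396, 0.1323]
orientation: [-90.0, 0.0, 6.9]
force: [0.7, -0.0, -0.1]
opening: 0.0167
clock: 33.85
tool_pos: [0.5127, 0.0396, 0.1302]
orientation: [-90.0, -0.0, 6.9]
force: [-0.4, 0.2, -0.9]
opening: 0.0169
```

```bash
python3 -m pendant '[[[0,0.1,0,0,0,0,0],[0,0.05,0,0,0,0,0],[0,0,0,0,0,0,0]]]'
```

```text
clock: 34.1
tool_pos: [0.514, 0.0398, 0.1301]
orientation: [-90.0, -0.2, 6.9]
force: [-1.6, -0.7, 7.8]
opening: 0.0167
```

```bash
python3 -m pendant '[[[0,-0.15,0,0,0,0,0.4],[0,0,0,0,0,0,0.4],[0,0,0,0,0,0,0.4],[0,0,0,0,0,0,0.4],[0,0,0,0,0,0,0.4],[0,-1,0,0,0,0,0.4],[0,-2,0,0,0,0,0.4],[0,-3,0,0,0,0,0.4],[0,-3,0,0,0,0,0.4],[0,-2,0,0,0,0,0.4],[0,-1,0,0,0,0,0.4],[0,-0.5,0,0,0,0,0.4]]]'
python3 -m pendant '[[[0,0,0,0,0,0,0.4],[0,0,0,0,0,0,0.4],[0,0,0,0,0,0,0.4]]]'
python3 - <<'E'
from h import *
o=state();s=shot("wrist");save(s,"k3",1.5)
plan([.4558,-.1919,.255],-3.94)
E
```

```text
clock: 35.1
tool_pos: [0.5134, 0.0398, 0.2574]
orientation: [-90.0, -0.2, 6.9]
force: [-0.0, -0.3, -0.8]
opening: 0.0348
clock: 35.35
tool_pos: [0.5121, 0.0394, 0.2538]
orientation: [-90.0, 0.1, 6.8]
force: [0.1, 0.1, 0.8]
opening: 0.0352
t 35.35 pos [0.5121 0.0394 0.2538] rpy [-90.02   0.14   6.84] F [0.1 0.1 0.8] M [ 0.06 -0.15  0.03] open 0.0352 q [  26.3    4.3  -16.8   -0.   -69.1 -109.5]
turn [ 0.04 10.79 -0.13] then shift cm [ -4.03  -0.11 -23.47] | shift first: [ -8.36  -0.08 -22.3 ]
```

View pics/k3.png

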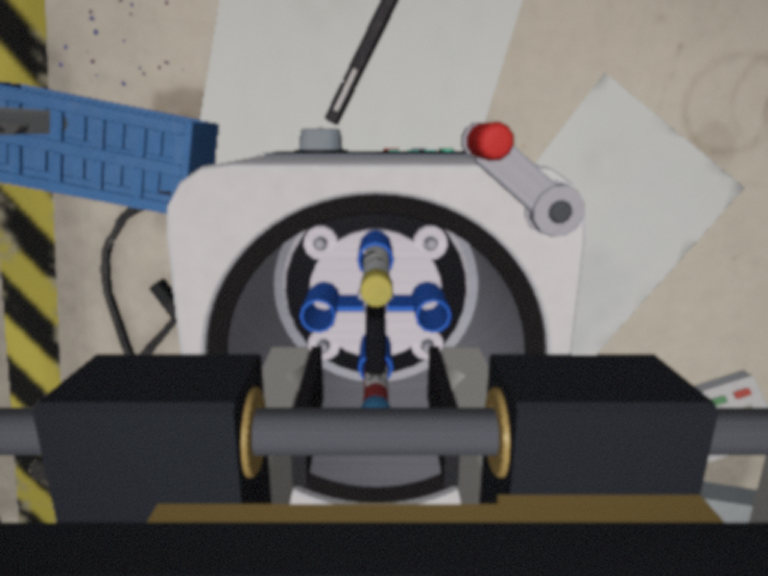

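```bash
python3 -m pendant '[[[0,0,0,0,5.4,0,0.4],[0,0,0,0,5.4,0,0.4],[-0.5,0,-2.93,0,0,0,0.4],[-0.5,0,-2.93,0,0,0,0.4],[-0.5,0,-2.93,0,0,0,0.4],[-0.5,0,-2.93,0,0,0,0.4],[-0.5,0,-2.93,0,0,0,0.4],[-0.5,0,-2.93,0,0,0,0.4],[-0.5,0,-2.93,0,0,0,0.4],[-0.5,0,-2.93,0,0,0,0.4],[0,0,0,0,0,0,0.4],[0,0,0,0,0,0,0.4]]]'
python3 -m pendant '[[[0,0,0,0,0,0,0.4],[0,0,0,0,0,0,0.4],[0,0,0,0,0,0,0.4],[0,0,0,0,0,0,0.4]]]'
python3 - <<'E'
from h import *
o=state();s=shot("wrist");save(s,"l1",4,(180,100,140,130))
plan([.4558,-.1919,.1130],-3.94)
E
```

```text
clock: 36.4
tool_pos: [0.4559, -0.1927, 0.2542]
orientation: [-90.0, 0.1, -4.1]
force: [0.2, 0.4, 0.1]
opening: 0.0347
clock: 36.73
tool_pos: [0.457, -0.1907, 0.2552]
orientation: [-90.0, 0.0, -3.9]
force: [0.0, 0.4, -0.3]
opening: 0.035
t 36.73 pos [ 0.457  -0.1907  0.2552] rpy [-9.00e+01  1.00e-02 -3.87e+00] F [ 0.   0.4 -0.3] M [ 0.07 -0.2   0.01] open 0.035 q [  0.1   2.3 -18.8  -0.  -68.9 -94. ]
turn [-0.    0.07 -0.  ] then shift cm [-0.11 14.22 -0.12] | shift first: [-0.11 14.22 -0.12]
```

View pics/l1.png

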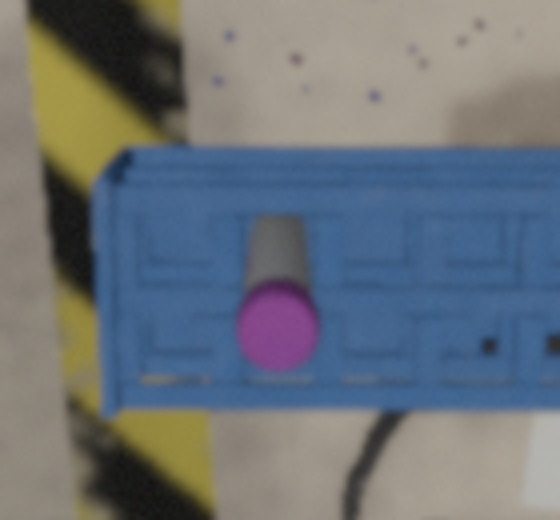

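```bash
python3 -m pendant '[[[-0.1,1,-0.1,0,0,0,0.4],[0,2.5,0,0,0,0,0.4],[0,3,0,0,0,0,0.4],[0,3,0,0,0,0,0.4],[0,2.5,0,0,0,0,0.4],[0,1.5,0,0,0,0,0.4],[0,0.7,0,0,0,0,0.4],[0,0,0,0,0,0,0.4],[0,0,0,0,0,0,0.4]]]'
python3 -m pendant '[[[0,0,0,0,0,0,0],[0,0,0,0,0,0,0],[0,0,0,0,0,0,0],[0,0,0,0,0,0,0],[0,0,0,0,0,0,0],[0,0,0,0,0,0,0],[0,0,0,0,0,0,0]]]'
python3 -m pendant '[[[0,-1,0,0,0,0,0],[0,-2,0,0,0,0,0],[0,-3,0,0,0,0,0],[0,-3.5,0,0,0,0,0],[0,-3.5,0,0,0,0,0],[0,-3,0,0,0,0,0],[0,-2,0,0,0,0,0],[0,-1.5,0,0,0,0,0],[0,0,0,0,0,0,0],[0,0,0,0,0,0,0]]]'
python3 -m pendant '[[[0,0,0,0,-7,0,0],[0,0,0,0,-7,0,0],[0,0,0,0,-7,0,0],[0,0,0,0,-7,0,0],[0,0,0,0,-7,0,0],[0,0,0,0,-7,0,0],[0,0,0,0,-7,0,0],[0,0,0,0,-7,0,0],[0,0,0,0,-7,0,0],[0,0,0,0,-7,0,0],[0,0,0,0,-7,0,0],[0,0,0,0,-7,0,0]]]'
python3 -m pendant '[[[0,0,0,0,-7,0,0],[0,0,0,0,-7,0,0],[0,0,0,0,-2.8,0,0],[0,0,0,0,0,0,0],[0,0,0,0,0,0,0]]]'
python3 - <<'E'
from h import *
o=state();s=shot("wrist");save(s,"l2",1.5)
plan([.5555,.0064,.306],96.85)
E
```

```text
clock: 37.53
tool_pos: [0.4559, -0.1924, 0.1135]
orientation: [-90.0, 0.0, -3.9]
force: [0.3, 0.8, 0.9]
opening: 0.0349
clock: 38.12
tool_pos: [0.4565, -0.1925, 0.114]
orientation: [-90.0, -0.1, -3.9]
force: [-0.4, 0.8, 6.7]
opening: 0.0169
clock: 38.95
tool_pos: [0.4557, -0.1923, 0.3092]
orientation: [-90.0, -0.1, -4.0]
force: [0.4, 0.2, -1.0]
opening: 0.0168
clock: 39.95
tool_pos: [0.4549, -0.1922, 0.307]
orientation: [-89.9, -0.0, 80.4]
force: [0.3, 0.1, -0.3]
opening: 0.0169
clock: 40.37
tool_pos: [0.4551, -0.1923, 0.3074]
orientation: [-89.9, -0.0, 96.7]
force: [-0.5, -0.2, -0.3]
opening: 0.0164
t 40.37 pos [ 0.4551 -0.1923  0.3074] rpy [-8.990e+01 -3.000e-02  9.673e+01] F [-0.5 -0.2 -0.3] M [ 0.01 -0.03 -0.  ] open 0.0164 q [ -0.1   0.7 -13.7  -0.  -75.8   6.8]
turn [-0.08 -0.12  0.02] then shift cm [ 18.53   0.16 -12.32] | shift first: [ 18.56   0.15 -12.28]
```

View pics/l2.png

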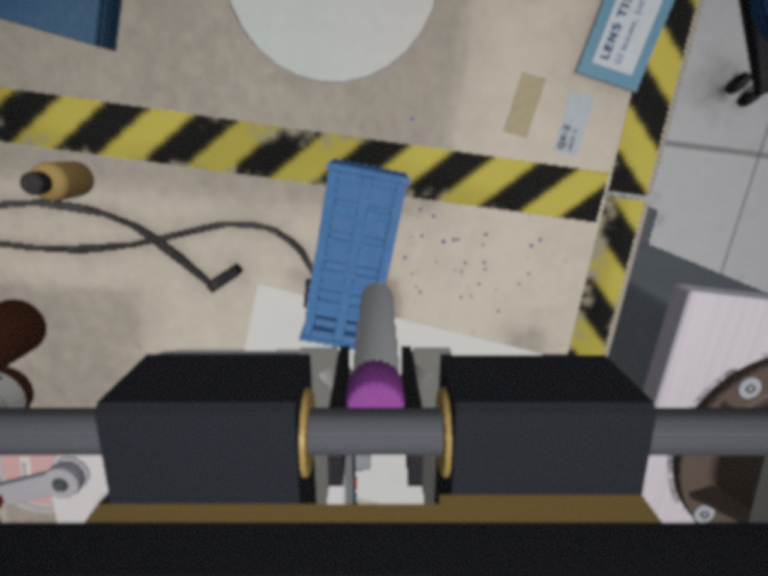

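```bash
python3 -m pendant '[[[2.06,0.01,-1.37,0,0,0,0],[2.06,0.01,-1.37,0,0,0,0],[2.06,0.01,-1.37,0,0,0,0],[2.06,0.01,-1.37,0,0,0,0],[2.06,0.01,-1.37,0,0,0,0],[2.06,0.01,-1.37,0,0,0,0],[2.06,0.01,-1.37,0,0,0,0],[2.06,0.01,-1.37,0,0,0,0],[2.06,0.01,-1.37,0,0,0,0],[0,0,0,0,0,0,0],[0,0,0,0,0,0,0],[0,0,0,0,0,0,0]]]'
python3 -m pendant '[[[0,0,0,0,0,0,0],[0,0,0,0,0,0,0]]]'
python3 - <<'E'
from h import *
o=state();s=shot("wrist");save(s,"m1",1.5)
plan([.5555,.0064,.18],96.85)
E
```

```text
clock: 41.42
tool_pos: [0.5557, 0.0064, 0.3069]
orientation: [-89.9, 0.0, 96.8]
force: [-1.0, -0.9, -0.2]
opening: 0.0167
clock: 41.58
tool_pos: [0.5557, 0.0057, 0.3075]
orientation: [-90.0, -0.0, 96.8]
force: [-0.2, -0.5, -0.6]
opening: 0.0166
t 41.58 pos [0.5557 0.0057 0.3075] rpy [-90.01  -0.    96.78] F [-0.2 -0.5 -0.6] M [ 0.08 -0.05 -0.03] open 0.0166 q [ 20.8   6.8  -7.    0.  -76.2 -14. ]
turn [ 0.02 -0.06  0.  ] then shift cm [7.000e-02 1.276e+01 1.000e-02] | shift first: [ 0.07 12.76  0.02]
```

View pics/m1.png

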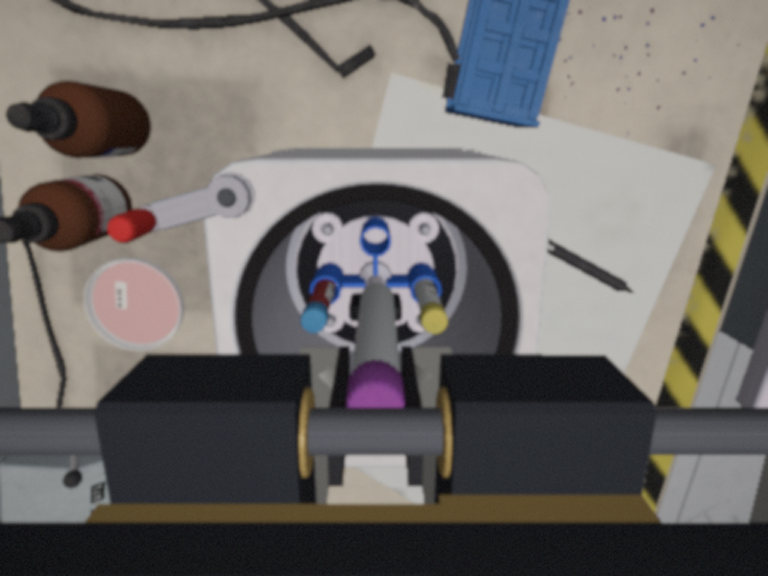

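```bash
python3 -m pendant '[[[0.03,1.5,0,0,0,0,0],[0,2.5,0,0,0,0,0],[0,2.5,0,0,0,0,0],[0,2.5,0,0,0,0,0],[0,2,0,0,0,0,0],[0,1.2,0,0,0,0,0],[0,0.4,0,0,0,0,0],[0,0,0,0,0,0,0],[0,0,0,0,0,0,0],[0,0,0,0,0,0,0],[0,0,0,0,0,0,0]]]'
python3 - <<'E'
from h import *
o=state();s=shot("wrist");save(s,"m2",1.5)
plan([.5555,.0064,.182],96.85)
E
```

```text
clock: 42.55
tool_pos: [0.5566, 0.0068, 0.1825]
orientation: [-90.1, -0.0, 96.9]
force: [-1.1, -0.1, -0.2]
opening: 0.0165
t 42.55 pos [0.5566 0.0068 0.1825] rpy [-9.011e+01 -2.000e-02  9.685e+01] F [-1.1 -0.1 -0.2] M [ 0.09 -0.06 -0.01] open 0.0165 q [ 20.9  11.3 -18.2   0.  -60.4 -14. ]
turn [0.1  0.   0.02] then shift cm [-0.03  0.04  0.1 ] | shift first: [-0.03  0.04  0.1 ]
```

View pics/m2.png

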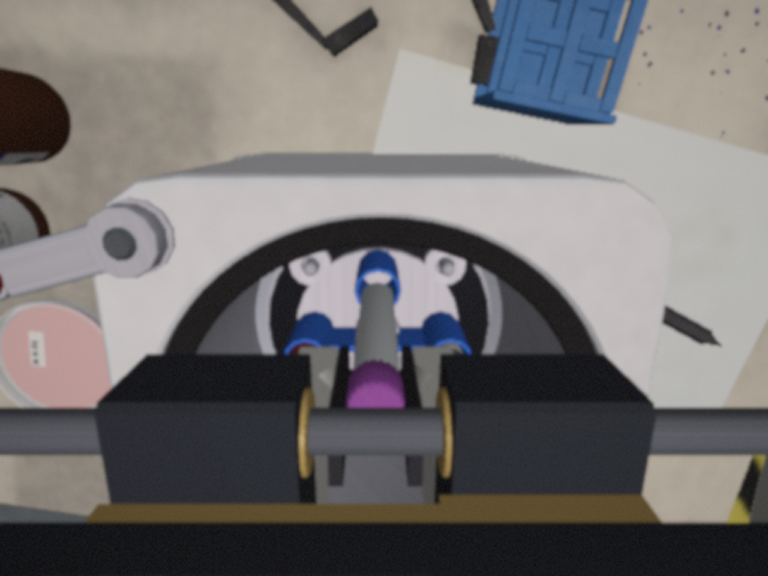

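```bash
python3 -m pendant '[[[-0.05,0.4,0.08,0,0,0,0],[0,0.5,0,0,0,0,0],[0,0.5,0,0,0,0,0],[0,0.5,0,0,0,0,0],[0,0.4,0,0,0,0,0],[0,0.2,0,0,0,0,0],[0,0,0,0,0,0,0],[0,0,0,0,0,0,0]]]'
python3 - <<'E'
from h import *
o=state();s=shot("wrist");save(s,"m3",4,(180,120,140,130))
E
```

```text
clock: 43.27
tool_pos: [0.5552, 0.0061, 0.1562]
orientation: [-90.0, 0.0, 96.9]
force: [0.5, 0.2, -0.1]
opening: 0.0168
t 43.27 pos [0.5552 0.0061 0.1562] rpy [-8.998e+01  1.000e-02  9.686e+01] F [ 0.5  0.2 -0.1] M [ 0.09 -0.01  0.02] open 0.0168 q [ 20.8  12.7 -20.2   0.  -57.2 -14. ]
```

View pics/m3.png

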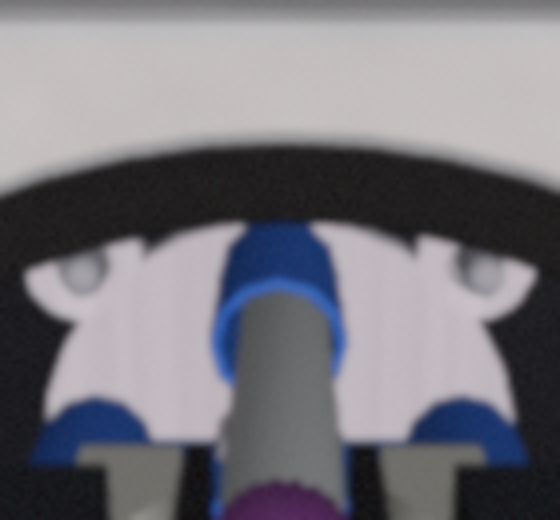

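```bash
python3 -m pendant '[[[0,0.5,0,0,0,0,0],[0,0.5,0,0,0,0,0],[0,0.5,0,0,0,0,0],[0,0.5,0,0,0,0,0],[0,0.3,0,0,0,0,0],[0,0.1,0,0,0,0,0],[0,0,0,0,0,0,0],[0,0,0,0,0,0,0]]]'
python3 -m pendant '[[[0,0.1,0,0,0,0,0],[0,0.1,0,0,0,0,0],[0,0.1,0,0,0,0,0],[0,0,0,0,0,0,0]]]'
```

```text
clock: 43.98
tool_pos: [0.5553, 0.0061, 0.1324]
orientation: [-90.0, 0.0, 96.9]
force: [-0.0, -0.5, -0.5]
opening: 0.0168
clock: 44.32
tool_pos: [0.5558, 0.0061, 0.1301]
orientation: [-90.1, 0.0, 96.9]
force: [-0.2, -0.1, 4.8]
opening: 0.0165
```

Bottomed at 0.130 like the others. Release and rise.

```bash
python3 -m pendant '[[[0,-0.1,0,0,0,0,0.4],[0,0,0,0,0,0,0.4],[0,0,0,0,0,0,0.4],[0,0,0,0,0,0,0.4],[0,0,0,0,0,0,0.4],[0,-1,0,0,0,0,0.4],[0,-2,0,0,0,0,0.4],[0,-3,0,0,0,0,0.4],[0,-3,0,0,0,0,0.4],[0,-2,0,0,0,0,0.4],[0,-2,0,0,0,0,0.4],[0,-1,0,0,0,0,0.4]]]'
python3 -m pendant '[[[0,0,0,0,0,0,0.4],[0,0,0,0,0,0,0.4],[0,0,0,0,0,0,0.4]]]'
python3 - <<'E'
from h import *
o=state();s=shot("wrist");save(s,"n1",1.5)
s=shot("top");save(s,"n2",4,(290,190,120,80));
d=silhouettes(s,"lid")[0];v,u=np.nonzero(d["mask"]);c=(u.mean(),v.mean());P=back(s,[c],.006)[0];print(d["confidence"],c,P)
E
```

```text
clock: 45.32
tool_pos: [0.5561, 0.0061, 0.274]
orientation: [-90.2, -0.0, 96.9]
force: [0.7, 0.2, 0.5]
opening: 0.035
clock: 45.57
tool_pos: [0.5545, 0.0061, 0.2691]
orientation: [-89.9, -0.0, 96.8]
force: [-0.3, 0.3, -0.2]
opening: 0.0352
t 45.57 pos [0.5545 0.0061 0.2691] rpy [-89.89  -0.    96.84] F [-0.3  0.3 -0.2] M [ 0.11 -0.   -0.04] open 0.0352 q [ 20.8   7.8 -10.8  -0.  -71.5 -14. ]
0.86 (np.float64(364.50816219062665), np.float64(229.4333859926277)) [ 0.51129931 -0.38994494  0.006     ]
```

View pics/n1.png

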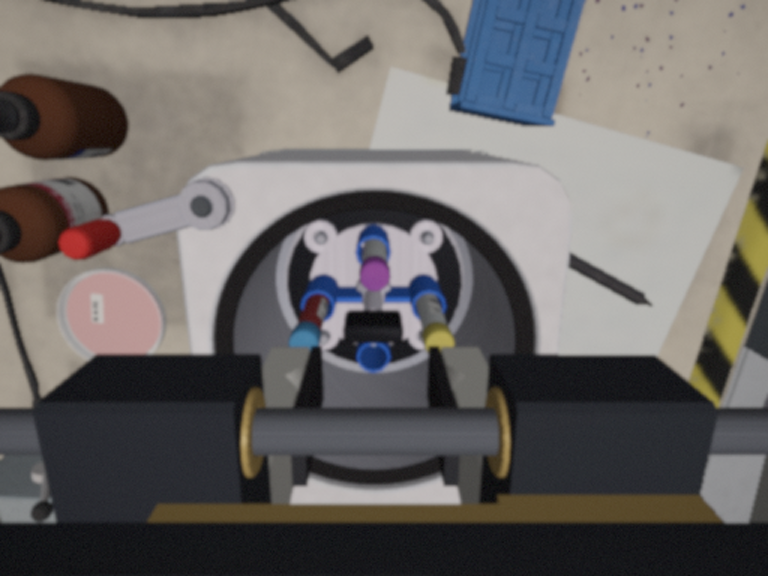

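View pics/n2.png

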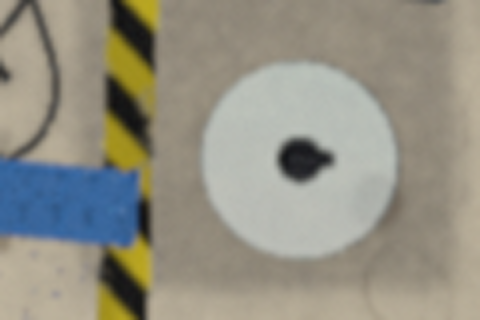

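```bash
python3 - <<'E'
from h import *
plan([.511,-.385,.23],96.85)
E
```

```text
turn [-0.13  0.   -0.02] then shift cm [-38.3    3.91   9.  ] | shift first: [-38.3    3.94   9.  ]
```

```bash
python3 -m pendant '[[[-3.48,0,0.82,0,0,0,1],[-3.48,0,0.82,0,0,0,1],[-3.48,0,0.82,0,0,0,1],[-3.48,0,0.82,0,0,0,1],[-3.48,0.5,0.82,0,0,0,1],[-3.48,0.5,0.82,0,0,0,1],[-3.48,0.5,0.82,0,0,0,1],[-3.48,0.5,0.82,0,0,0,1],[-3.48,0.5,0.82,0,0,0,1],[-3.48,0.5,0.82,0,0,0,1],[-3.48,0.5,0.82,0,0,0,1],[0,0,0,0,0,0,1]]]'
python3 -m pendant '[[[0,0,0,0,0,0,1],[0,0,0,0,0,0,1],[0,0,0,0,0,0,1],[0,0,0,0,0,0,1],[0,0,0,0,0,0,1]]]'
python3 - <<'E'
from h import *
o=state();s=shot("wrist");save(s,"o1",1.5);np.savez("o1.npz",T=s["T"],K=s["camera_matrix"])
for d in silhouettes(s,"lid")[:2]:
    v,u=np.nonzero(d["mask"]);c=(u.mean(),v.mean());print(d["confidence"],d["bbox"],c,back(s,[c],.005))
E
```

```text
clock: 46.72
tool_pos: [0.5093, -0.3893, 0.2323]
orientation: [-89.8, -0.1, 96.6]
force: [0.6, 0.2, -0.5]
opening: 0.0871
clock: 47.13
tool_pos: [0.5118, -0.3837, 0.2358]
orientation: [-90.0, 0.0, 96.9]
force: [-0.0, -0.7, 0.3]
opening: 0.0877
t 47.13 pos [ 0.5118 -0.3837  0.2358] rpy [-9.004e+01  2.000e-02  9.695e+01] F [-0.  -0.7  0.3] M [0.1  0.07 0.01] open 0.0877 q [-19.4  16.9  -3.3  -0.  -69.7  26.4]
0.61 [174.1, 70.9, 153.7, 154.2] (np.float64(249.61667596207474), np.float64(147.8025655326269)) [[ 0.51446345 -0.39499538  0.005     ]]
```

View pics/o1.png

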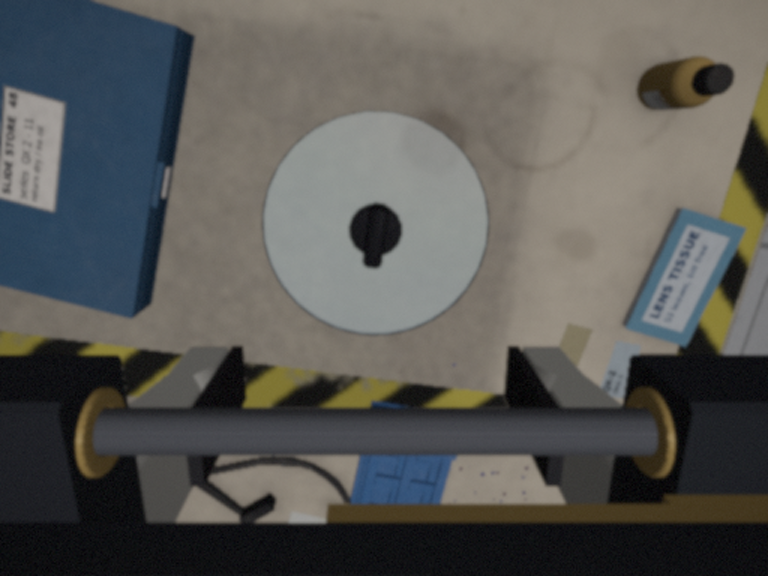

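```bash
python3 - <<'E'
from h import *
o=ctrl.get_obs();s=shot("wrist");im=s["image"][125:190,215:285,::-1].astype(float)
im=np.clip((im-10)*3,0,255).astype(np.uint8);cv2.imwrite("pics/o2.png",cv2.resize(im,None,fx=8,fy=8,interpolation=cv2.INTER_CUBIC))
g=cv2.cvtColor(s["image"],cv2.COLOR_RGB2HSV)
# lid ellipse from silhouette
d=silhouettes(s,"lid")[0]["mask"].astype(np.uint8)
c=max(cv2.findContours(d,0,1)[0],key=cv2.contourArea);P=back(s,c[:,0,:],.006)
A=np.c_[2*P[:,:2],np.ones(len(P))];x=np.linalg.lstsq(A,(P[:,:2]**2).sum(1),rcond=None)[0];print(x[:2],np.sqrt(x[2]+x[0]**2+x[1]**2))
E
```

```text
[ 0.51386101 -0.38978403] 0.08507782597820775
```

View pics/o2.png

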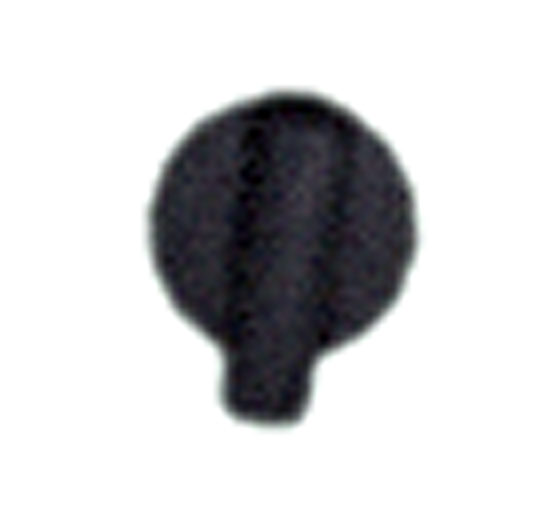

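```bash
python3 - <<'E'
from h import *
f=np.load("o1.npz");o=ctrl.get_obs();s=dict(T=f["T"],camera_matrix=f["K"])
A=back(s,unz([[303,108],[266,420]],215,125,8),.041);print(A,np.linalg.norm(A[1]-A[0]),A.mean(0),np.degrees(np.arctan2(*(A[1]-A[0])[1::-1])))
B=back(s,unz([[255,150],[222,385],[347,150],[312,385]],215,125,8),.041)
print([np.degrees(np.arctan2(*(B[i+1]-B[i])[1::-1])) for i in(0,2)])
print(back(s,unz([[284,225]],215,125,8),.010))
E
```

```text
[[ 0.51348728 -0.41142697  0.041     ]
 [ 0.51323823 -0.36994674  0.041     ]] 0.041480978309086466 [ 0.51336276 -0.39068685  0.041     ] 90.3439957726059
[np.float64(88.86409203072628), np.float64(88.92807940684754)]
[[ 0.51338364 -0.3904031   0.01      ]]
```

```bash
python3 -m pendant '[[[0,0,0,0,3.8,0,1],[0,0,0,0,3.8,0,1],[0,0,0,0,0,0,1],[0,0,0,0,0,0,1]]]' >/dev/null; python3 - <<'E'
from h import *
state();plan([.5134,-.3904,.0155],89.3)
E
```

```text
t 47.67 pos [ 0.5114 -0.3846  0.2354] rpy [-90.01   0.    89.38] F [-0.1 -1.2  0.5] M [ 0.13 -0.01 -0.01] open 0.0876 q [-19.5  17.   -3.3  -0.  -69.7  18.9]
turn [ 0.01  0.08 -0.  ] then shift cm [-0.58 21.99 -0.21] | shift first: [-0.58 21.99 -0.2 ]
```

```bash
python3 -m pendant '[[[-0.58,2,-0.2,0,0,0,1],[0,3.5,0,0,0,0,1],[0,3.5,0,0,0,0,1],[0,3.5,0,0,0,0,1],[0,3,0,0,0,0,1],[0,2,0,0,0,0,1],[0,1.5,0,0,0,0,1],[0,1,0,0,0,0,1],[0,0.5,0,0,0,0,1],[0,0,0,0,0,0,1],[0,0,0,0,0,0,1],[0,0,0,0,0,0,1]]]'
python3 - <<'E'
from h import *
state();plan([.5134,-.3904,.0155],89.3);s=shot("wrist");save(s,"p1",1.5)
E
```

```text
clock: 48.67
tool_pos: [0.5141, -0.3909, 0.0317]
orientation: [-90.1, 0.1, 89.3]
force: [0.4, 1.0, 0.3]
opening: 0.0878
t 48.67 pos [ 0.5141 -0.3909  0.0317] rpy [-9.011e+01  5.000e-02  8.929e+01] F [0.4 1.  0.3] M [ 0.04 -0.07 -0.02] open 0.0878 q [-20.   27.9 -15.9   0.  -46.1  19.2]
turn [ 0.11 -0.01 -0.05] then shift cm [0.05 1.62 0.07] | shift first: [0.05 1.62 0.07]
```

View pics/p1.png

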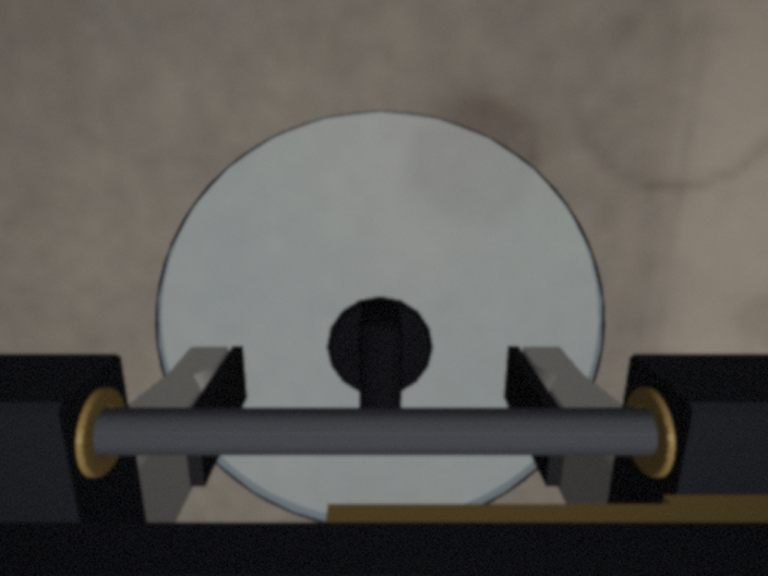

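```bash
python3 -m pendant '[[[0,0.8,0.1,0,0,0,1],[0,0.6,0,0,0,0,1],[0,0.2,0,0,0,0,1],[0,0,0,0,0,0,1],[0,0,0,0,0,0,0],[0,0,0,0,0,0,0],[0,0,0,0,0,0,0],[0,0,0,0,0,0,0],[0,0,0,0,0,0,0],[0,0,0,0,0,0,0],[0,0,0,0,0,0,0],[0,0,0,0,0,0,0]]]'
python3 -m pendant '[[[0,0,0,0,0,0,0],[0,0,0,0,0,0,0],[0,0,0,0,0,0,0],[0,0,0,0,0,0,0],[0,0,0,0,0,0,0],[0,0,0,0,0,0,0],[0,0,0,0,0,0,0],[0,0,0,0,0,0,0],[0,0,0,0,0,0,0]]]'
```

```text
clock: 49.72
tool_pos: [0.5123, -0.3905, 0.0144]
orientation: [-90.0, 0.0, 89.3]
force: [-0.1, 0.2, -0.0]
opening: 0.0396
clock: 50.47
tool_pos: [0.5123, -0.3905, 0.0143]
orientation: [-90.0, 0.0, 89.3]
force: [0.7, 0.4, 0.1]
opening: 0.0136
```

```bash
python3 -m pendant '[[[0,-1,0,0,0,0,0],[0,-2,0,0,0,0,0],[0,-3,0,0,0,0,0],[0,-3.5,0,0,0,0,0],[0,-3.5,0,0,0,0,0],[0,-3.5,0,0,0,0,0],[0,-3.5,0,0,0,0,0],[0,-3.5,0,0,0,0,0],[0,-3,0,0,0,0,0],[0,-1.5,0,0,0,0,0],[0,0,0,0,0,0,0],[0,0,0,0,0,0,0]]]'
python3 - <<'E'
from h import *
state();plan([.551,.0439,.30],89.3);s=shot("wrist");save(s,"p2",1.5)
E
```

```text
clock: 51.47
tool_pos: [0.5121, -0.3902, 0.2951]
orientation: [-90.1, -0.0, 89.2]
force: [0.8, -0.1, -3.0]
opening: 0.0141
t 51.47 pos [ 0.5121 -0.3902  0.2951] rpy [-9.008e+01 -1.000e-02  8.924e+01] F [ 0.8 -0.1 -3. ] M [ 0.08 -0.03  0.  ] open 0.0141 q [-20.   15.7   2.6  -0.  -76.9  19.3]
turn [ 0.08 -0.06  0.01] then shift cm [43.46 -0.49 -3.36] | shift first: [43.46 -0.48 -3.32]
```

View pics/p2.png

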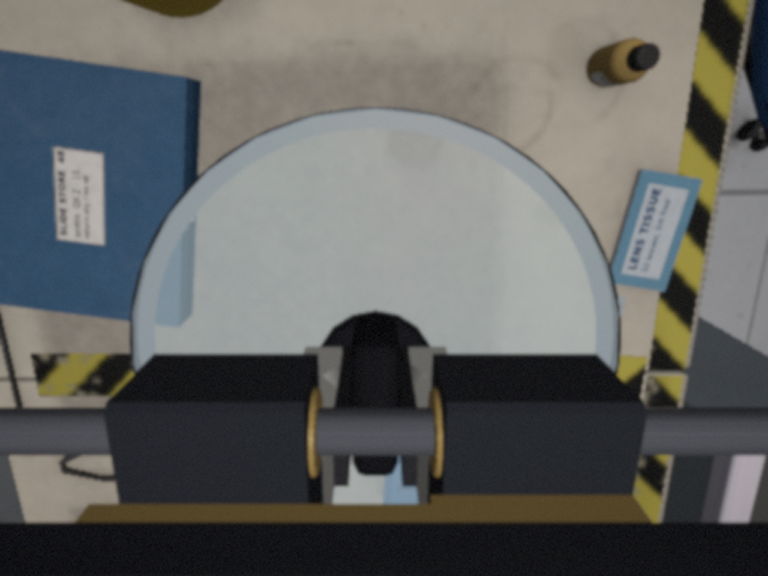

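```bash
python3 - <<'E'
from h import *
o=ctrl.get_obs();s=shot("wrist")
g=s["image"][60:85,250].astype(int);print(g.tolist())
Rt=R.from_euler('xyz',o["orientation"],degrees=True)
for v in (70.5,71,71.5):print(v,Rt.inv().apply(back(s,[[250,v]],o["tool_pos"][2]-.0113)[0]-o["tool_pos"])*1000)
E
python3 -m pendant '[[[3.0,0,-0.24,0,0,0,0],[3.6,0,-0.28,0,0,0,0],[3.7,0,-0.28,0,0,0,0],[3.7,0,-0.28,0,0,0,0],[3.7,0,-0.28,0,0,0,0],[3.7,0,-0.28,0,0,0,0],[3.7,0,-0.28,0,0,0,0],[3.7,0,-0.28,0,0,0,0],[3.7,0,-0.28,0,0,0,0],[3.7,0,-0.28,0,0,0,0],[3.7,0,-0.28,0,0,0,0],[3.56,0,-0.28,0,0,0,0]]]'
python3 -m pendant '[[[0,0,0,0,0,0,0],[0,0,0,0,0,0,0],[0,0,0,0,0,0,0],[0,0,0,0,0,0,0],[0,0,0,0,0,0,0],[0,0,0,0,0,0,0]]]'
python3 - <<'E'
from h import *
state();plan([.551,.0439,.22],89.3);s=shot("wrist");save(s,"p3",1.5)
E
```

```text
[[135, 128, 118], [133, 126, 117], [131, 125, 115], [131, 124, 114], [131, 125, 115], [130, 124, 113], [132, 126, 115], [134, 127, 117], [134, 128, 116], [135, 129, 118], [129, 123, 116], [121, 120, 117], [125, 130, 132], [141, 148, 152], [150, 156, 159], [153, 158, 161], [154, 159, 161], [154, 158, 161], [154, 159, 161], [155, 159, 162], [154, 158, 161], [154, 159, 161], [154, 159, 162], [153, 158, 161], [156, 160, 162]]
70.5 [-85.00309008  11.18882347  -0.60888783]
71 [-84.78402392  11.18910874  -0.60867824]
71.5 [-84.56478346  11.18939424  -0.60846848]
clock: 52.57
tool_pos: [0.55, 0.0453, 0.2926]
orientation: [-89.8, 0.1, 89.3]
force: [1.2, -0.5, -1.9]
opening: 0.0139
clock: 53.07
tool_pos: [0.551, 0.0425, 0.2942]
orientation: [-90.0, 0.0, 89.2]
force: [0.2, -1.2, -2.4]
opening: 0.0138
t 53.07 pos [0.551  0.0425 0.2942] rpy [-8.998e+01  1.000e-02  8.917e+01] F [ 0.2 -1.2 -2.4] M [ 0.05 -0.06  0.  ] open 0.0138 q [ 24.7   6.8  -8.7   0.  -74.5 -25.6]
turn [-0.02 -0.13 -0.01] then shift cm [ 0.14  7.42 -0.  ] | shift first: [ 0.14  7.42 -0.  ]
```

View pics/p3.png

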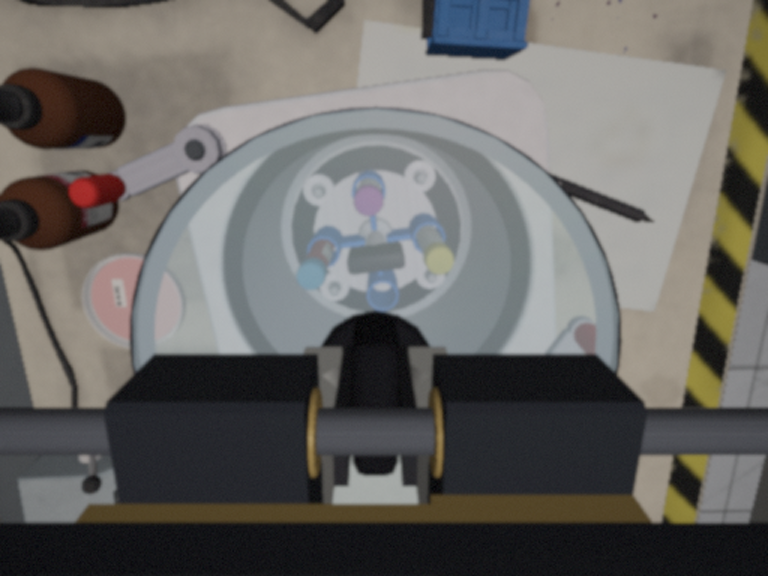

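```bash
python3 -m pendant '[[[0.05,1,0,0,0,0,0],[0,2,0,0,0,0,0],[0,2.5,0,0,0,0,0],[0,2,0,0,0,0,0],[0,1.5,0,0,0,0,0],[0,0.8,0,0,0,0,0],[0,0.4,0,0,0,0,0],[0,0,0,0,0,0,0],[0,0,0,0,0,0,0],[0,0,0,0,0,0,0],[0,0,0,0,0,0,0]]]'
python3 - <<'E'
from h import *
state();plan([.551,.043,.1785],89.3);s=shot("wrist");save(s,"p4",1.5)
E
```

```text
clock: 54.03
tool_pos: [0.5517, 0.0443, 0.1933]
orientation: [-90.1, -0.0, 89.3]
force: [0.4, 0.2, -2.5]
opening: 0.0139
t 54.03 pos [0.5517 0.0443 0.1933] rpy [-9.009e+01 -4.000e-02  8.926e+01] F [ 0.4  0.2 -2.5] M [ 0.12 -0.02 -0.01] open 0.0139 q [ 24.9  10.5 -17.7   0.  -61.7 -25.6]
turn [ 0.09 -0.04  0.04] then shift cm [-0.13  1.48  0.06] | shift first: [-0.13  1.48  0.07]
```

View pics/p4.png

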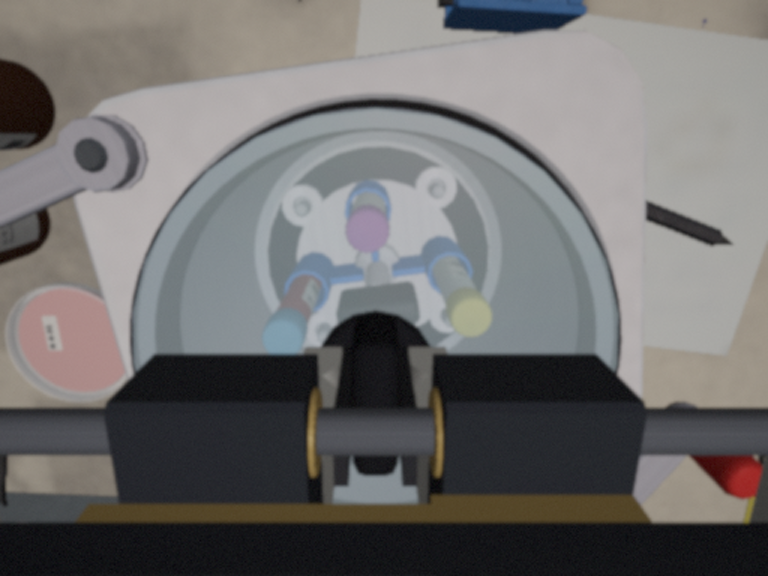

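```bash
python3 -m pendant '[[[-0.1,0.3,0.03,0,0,0,0],[0,0.3,0,0,0,0,0],[0,0.2,0,0,0,0,0],[0,0.2,0,0,0,0,0],[0,0,0,0,0,0,0],[0,0,0,0,0,0,0],[0,0,0,0,0,0,0]]]'
python3 -m pendant '[[[0,0.1,0,0,0,0,0],[0,0.1,0,0,0,0,0],[0,0.1,0,0,0,0,0],[0,0,0,0,0,0,0],[0,0,0,0,0,0,0]]]'
```

```text
clock: 54.67
tool_pos: [0.5509, 0.0431, 0.1824]
orientation: [-90.0, 0.0, 89.3]
force: [-0.1, -0.6, -3.0]
opening: 0.0138
clock: 55.08
tool_pos: [0.5508, 0.0431, 0.1793]
orientation: [-90.0, 0.0, 89.3]
force: [0.7, -0.8, -1.4]
opening: 0.0134
```

```bash
python3 -m pendant '[[[0,0.1,0,0,0,0,0],[0,0.1,0,0,0,0,0],[0,0,0,0,0,0,0],[0,0,0,0,0,0,0]]]'
python3 - <<'E'
from h import *
state();s=shot("wrist");save(s,"p5",1.5)
E
```

```text
clock: 55.42
tool_pos: [0.551, 0.0432, 0.1783]
orientation: [-90.0, -0.0, 89.3]
force: [-3.1, 0.6, 5.5]
opening: 0.0138
t 55.42 pos [0.551  0.0432 0.1783] rpy [-90.05  -0.    89.27] F [-3.1  0.6  5.5] M [0.26 1.21 0.04] open 0.0138 q [ 24.8  11.2 -18.9   0.  -59.8 -25.5]
```

View pics/p5.png

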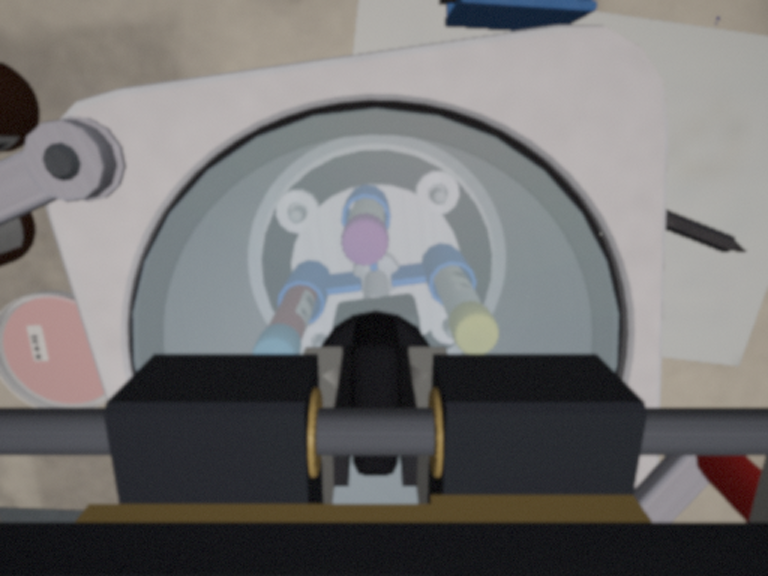

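```bash
python3 -m pendant '[[[0,-0.05,0,0,0,0,0.5],[0,0,0,0,0,0,0.5],[0,0,0,0,0,0,0.5],[0,0,0,0,0,0,0.5],[0,0,0,0,0,0,0.5],[0,0,0,0,0,0,0.5],[0,-1,0,0,0,0,0.5],[0,-2,0,0,0,0,0.5],[0,-2.5,0,0,0,0,0.5],[0,-2.5,0,0,0,0,0.5],[0,-1.5,0,0,0,0,0.5],[0,-1,0,0,0,0,0.5]]]'
python3 -m pendant '[[[-2,0,0,0,0,0,0],[-2,0,0,0,0,0,0],[-2,0,0,0,0,0,0],[0,0,0,0,0,0,0],[0,0,0,0,0,0,0],[0,0,0,0,0,0,0]]]'
python3 - <<'E'
from h import *
state();s=shot("wrist");save(s,"q1",1.5);np.savez("q1.npz",T=s["T"],K=s["camera_matrix"])
E
```

```text
clock: 56.47
tool_pos: [0.5516, 0.0432, 0.2859]
orientation: [-90.2, -0.1, 89.3]
force: [0.9, 0.1, -0.4]
opening: 0.0437
clock: 56.97
tool_pos: [0.5499, -0.0168, 0.2828]
orientation: [-90.0, -0.0, 89.2]
force: [0.0, 0.5, 1.0]
opening: 0.0091
t 56.97 pos [ 0.5499 -0.0168  0.2828] rpy [-89.98  -0.    89.22] F [0.  0.5 1. ] M [ 0.12 -0.11 -0.01] open 0.0091 q [ 18.6   6.9 -10.   -0.  -73.1 -19.4]
```

View pics/q1.png

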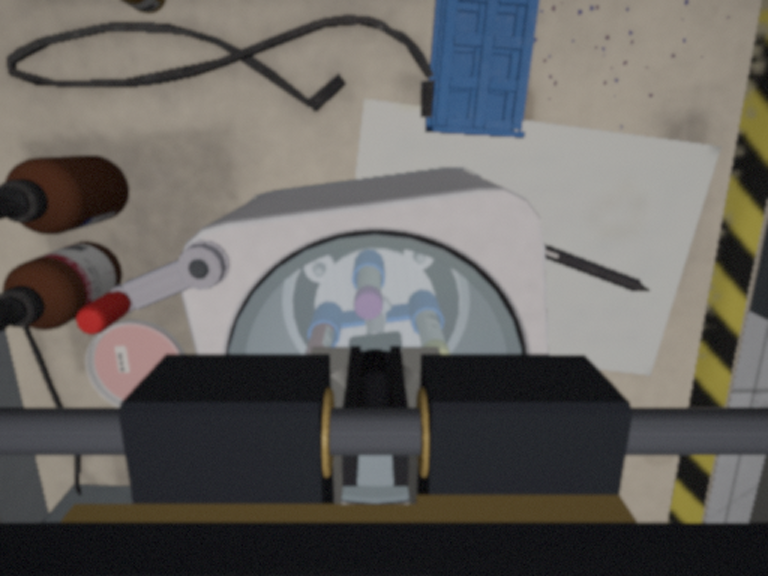

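```bash
python3 - <<'E'
from h import *
f=np.load("q1.npz");s=dict(T=f["T"],camera_matrix=f["K"])
k=back(s,np.array([[91,321]])/1.5,.213)[0];p=back(s,np.array([[200,268]])/1.5,.182)[0]
print("knob",k,"pivot",p,np.linalg.norm((k-p)[:2]),np.degrees(np.arctan2(*(k-p)[1::-1])))
y=np.radians(6.85);Q=np.array([[np.cos(y),-np.sin(y)],[np.sin(y),np.cos(y)]]);c=np.array([.551,.0441])
for n,v in(("back",[.082,-.082]),("front",[-.082,.082])):print(n,c+Q@v, c+Q@(np.array(v)*(1-.048/.116)))
pb=c+Q@[.082,-.082];print(np.degrees(np.arctan2(*(k[:2]-pb)[::-1])),np.linalg.norm(k[:2]-pb))
E
```

```text
knob [ 0.68403987 -0.01042331  0.213     ] pivot [ 0.64095905 -0.02742381  0.182     ] 0.046313863750620465 21.535117273878907
back [ 0.64219484 -0.02753449] [0.60445905 0.00210737]
front [0.45980516 0.11573449] [0.49754095 0.08609263]
22.24052726221245 0.04520838957570052
```

```bash
python3 -m pendant '[[[0,0,0,0,6.7,0,0.5],[0,0,0,0,6.7,0,0.5],[0,0,0,0,6.7,0,0.5],[0,0,0,0,6.7,0,0.5],[0,0,0,0,6.7,0,0.5],[0,0,0,0,6.7,0,0.5],[0,0,0,0,6.7,0,0.5],[0,0,0,0,6.7,0,0.5],[0,0,0,0,6.7,0,0.5],[0,0,0,0,6.7,0,0.5],[0,0,0,0,0,0,0.5],[0,0,0,0,0,0,0.5]]]'
python3 - <<'E'
from h import *
state();plan([.6865,-.0097,.27],22.)
E
```

```text
clock: 58.02
tool_pos: [0.55, -0.0163, 0.2828]
orientation: [-90.0, 0.0, 22.5]
force: [-0.5, 0.1, 0.3]
opening: 0.0438
t 58.02 pos [ 0.55   -0.0163  0.2828] rpy [-9.000e+01  1.000e-02  2.251e+01] F [-0.5  0.1  0.3] M [ 0.08 -0.16  0.05] open 0.0438 q [ 18.7   6.9 -10.   -0.  -73.1 -86.2]
turn [-0.    0.51 -0.01] then shift cm [12.9   1.28 -4.5 ] | shift first: [12.86  1.28 -4.62]
```

```bash
python3 -m pendant '[[[2.14,0.2,-0.77,0,0,0,0.5],[2.14,0.2,-0.77,0,0,0,0.5],[2.14,0.2,-0.77,0,0,0,0.5],[2.14,0.2,-0.77,0,0,0,0.5],[2.14,0.2,-0.77,0,0,0,0.5],[2.14,0.2,-0.77,0,0,0,0.5],[0,0,0,0,0,0,0.5],[0,0,0,0,0,0,0.5],[0,0,0,0,0,0,0.5],[0,0,0,0,0,0,0.5]]]'
python3 - <<'E'
from h import *
state();plan([.6865,-.0097,.19],22.);s=shot("wrist");save(s,"r1",1.5)
E
```

```text
clock: 58.85
tool_pos: [0.6858, -0.0109, 0.2713]
orientation: [-90.0, -0.0, 22.3]
force: [-0.1, -0.5, 0.8]
opening: 0.0438
t 58.85 pos [ 0.6858 -0.0109  0.2713] rpy [-9.000e+01 -2.000e-02  2.235e+01] F [-0.1 -0.5  0.8] M [ 0.06 -0.15 -0.02] open 0.0438 q [ 15.3  20.3   6.1  -0.  -75.8 -83. ]
turn [0.   0.35 0.02] then shift cm [0.11 8.13 0.09] | shift first: [0.11 8.13 0.09]
```

View pics/r1.png

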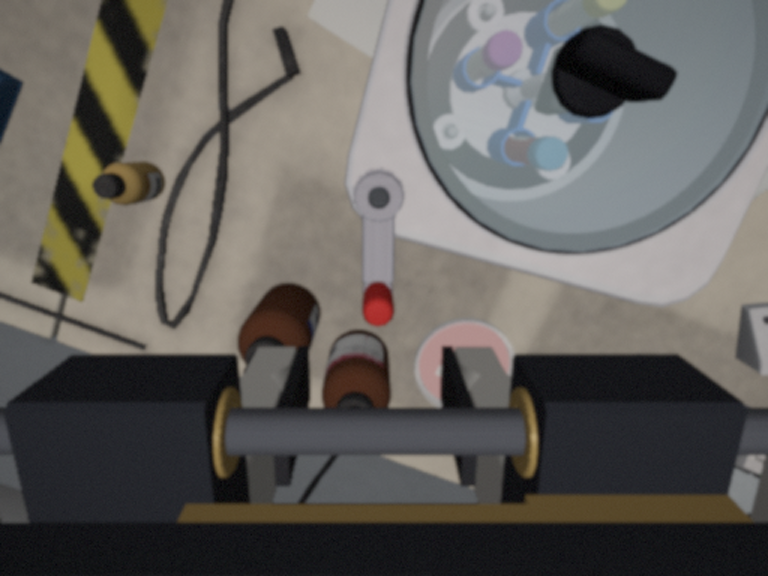

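```bash
python3 -m pendant '[[[0.1,1,0.08,0,0,0,0.5],[0,2,0,0,0,0,0.5],[0,2,0,0,0,0,0.5],[0,1.6,0,0,0,0,0.5],[0,1,0,0,0,0,0.5],[0,0.5,0,0,0,0,0.5],[0,0,0,0,0,0,0.5],[0,0,0,0,0,0,0.5],[0,0,0,0,0,0,0.5]]]'
python3 - <<'E'
from h import *
state();s=shot("wrist");save(s,"r2",1.5)
E
```

```text
clock: 59.65
tool_pos: [0.6876, -0.0098, 0.1911]
orientation: [-90.0, -0.1, 22.3]
force: [0.8, 0.6, -1.3]
opening: 0.0438
t 59.65 pos [ 0.6876 -0.0098  0.1911] rpy [-90.03  -0.1   22.27] F [ 0.8  0.6 -1.3] M [ 0.03 -0.14 -0.01] open 0.0438 q [ 15.4  22.9  -0.5   0.  -66.5 -83.1]
```

View pics/r2.png

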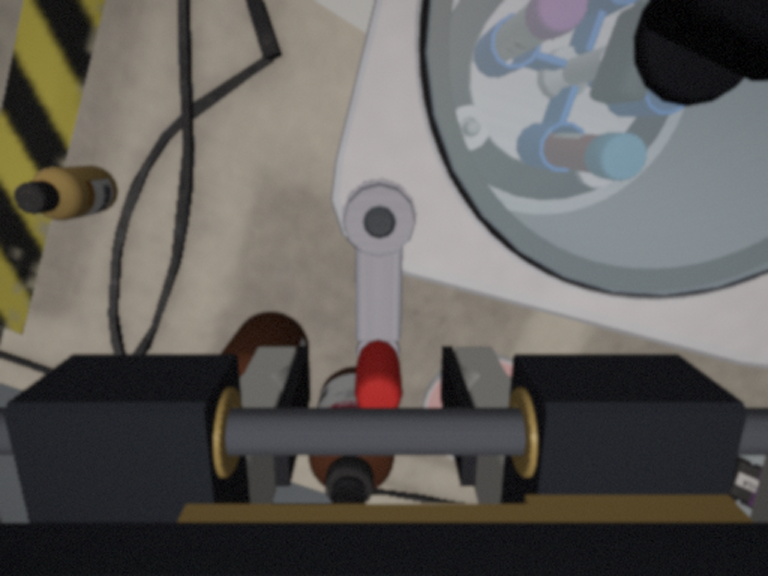

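Knob sits between the fingers. Close on it.

```bash
python3 -m pendant '[[[0,0,0.03,0,0,0,0],[0,0,0,0,0,0,0],[0,0,0,0,0,0,0],[0,0,0,0,0,0,0],[0,0,0,0,0,0,0],[0,0,0,0,0,0,0],[0,0,0,0,0,0,0],[0,0,0,0,0,0,0],[0,0,0,0,0,0,0]]]'
python3 -c "
from h import *
o=state()
p=np.array([.6422,-.0275]);r=o['tool_pos'][:2]-p;print(np.linalg.norm(r),np.degrees(np.arctan2(r[1],r[0])))"
```

```text
clock: 60.45
tool_pos: [0.6869, -0.0095, 0.1899]
orientation: [-90.0, -0.0, 22.3]
force: [-0.5, 1.0, 1.1]
opening: 0.0145
t 60.45 pos [ 0.6869 -0.0095  0.1899] rpy [-9.000e+01 -1.000e-02  2.226e+01] F [-0.5  1.   1.1] M [ 0.37  0.   -0.04] open 0.0145 q [ 15.4  22.9  -0.6  -0.  -66.5 -83.2]
0.04817212322351099 21.886058629080157
```

```bash
python3 -m pendant '[[[-0.026,0,0.502,0,-6,0,0],[-0.026,0,0.502,0,-6,0,0],[-0.026,0,0.502,0,-6,0,0],[-0.026,0,0.502,0,-6,0,0],[-0.026,0,0.502,0,-6,0,0],[-0.026,0,0.502,0,-6,0,0],[0,0,0,0,0,0,0],[0,0,0,0,0,0,0]]]'
python3 -c "
from h import *
o=state()
p=np.array([.6422,-.0275]);r=o['tool_pos'][:2]-p;print(np.linalg.norm(r),np.degrees(np.arctan2(r[1],r[0])))"
```

```text
clock: 61.12
tool_pos: [0.6678, 0.0137, 0.19]
orientation: [-90.0, -0.0, 58.1]
force: [0.8, 4.3, 0.9]
opening: 0.0143
t 61.12 pos [0.6678 0.0137 0.19  ] rpy [-9.00e+01 -5.00e-02  5.81e+01] F [0.8 4.3 0.9] M [ 1.59 -0.04 -0.02] open 0.0143 q [ 17.8  21.2  -3.2  -0.  -65.6 -49.7]
0.04848231244597525 58.110225654953574
```

Small forces, tracking the arc well. Continue.

```bash
python3 -m pendant '[[[-0.026,0,0.502,0,-6,0,0],[-0.026,0,0.502,0,-6,0,0],[-0.026,0,0.502,0,-6,0,0],[-0.026,0,0.502,0,-6,0,0],[-0.026,0,0.502,0,-6,0,0],[-0.026,0,0.502,0,-6,0,0],[-0.026,0,0.502,0,-6,0,0],[0,0,0,0,0,0,0],[0,0,0,0,0,0,0]]]'
python3 -c "
from h import *
o=state()
p=np.array([.6422,-.0275]);r=o['tool_pos'][:2]-p;print(np.linalg.norm(r),np.degrees(np.arctan2(r[1],r[0])))"
python3 -m pendant '[[[-0.026,0,0.502,0,-6,0,0],[-0.026,0,0.502,0,-6,0,0],[-0.026,0,0.502,0,-6,0,0],[-0.026,0,0.502,0,-6,0,0],[-0.026,0,0.502,0,-6,0,0],[-0.026,0,0.502,0,-6,0,0],[0,0,0,0,0,0,0],[0,0,0,0,0,0,0]]]'
python3 -c "
from h import *
o=state()
p=np.array([.6422,-.0275]);r=o['tool_pos'][:2]-p;print(np.linalg.norm(r),np.degrees(np.arctan2(r[1],r[0])))"
```

```text
clock: 61.87
tool_pos: [0.6335, 0.0207, 0.1899]
orientation: [-90.0, -0.1, 100.1]
force: [-3.9, 7.4, 2.6]
opening: 0.0139
t 61.87 pos [0.6335 0.0207 0.1899] rpy [-90.    -0.11 100.09] F [-3.9  7.4  2.6] M [2.92 1.23 0.01] open 0.0139 q [ 19.4  18.1  -7.7  -0.1 -64.1  -9.3]
0.048979783182462246 100.19812428969323
clock: 62.53
tool_pos: [0.6062, 0.0063, 0.1899]
orientation: [-90.0, -0.2, 136.1]
force: [-6.8, 8.4, 5.9]
opening: 0.014
t 62.53 pos [0.6062 0.0063 0.1899] rpy [-89.96  -0.16 136.07] F [-6.8  8.4  5.9] M [2.98 2.85 0.09] open 0.014 q [ 19.   15.7 -11.2  -0.1 -63.2  27.2]
0.04934082628958793 136.82213266521507
```

```bash
python3 -m pendant '[[[-0.07,0,0.25,0,-3,0,0],[-0.07,0,0.25,0,-3,0,0],[0,0,0.1,0,0,0,0],[0,0,0,0,0,0,0],[0,0,0,0,0,0,0]]]'
python3 -c "
from h import *
o=state();Rt=R.from_euler('xyz',o['orientation'],degrees=True);print('F tool',Rt.inv().apply(o['force']))
p=np.array([.6422,-.0275]);r=o['tool_pos'][:2]-p;print(np.linalg.norm(r),np.degrees(np.arctan2(r[1],r[0])))"
```

```text
clock: 62.95
tool_pos: [0.6031, 0.0025, 0.1899]
orientation: [-90.1, -0.2, 142.1]
force: [-10.8, 16.5, 8.4]
opening: 0.0142
t 62.95 pos [0.6031 0.0025 0.1899] rpy [-90.08  -0.24 142.06] F [-10.8  16.5   8.4] M [5.73 3.87 0.14] open 0.0142 q [ 18.6  15.4 -11.5  -0.3 -63.1  33.6]
F tool [18.69573034 -8.30106984 -6.36718747]
0.049286145697469814 142.44426166013554
```

```bash
python3 -m pendant '[[[0.1,0,0.12,0,0,0,0],[0,0,0.1,0,0,0,0],[0,0,0,0,0,0,0],[0,0,0,0,0,0,0],[0,0,0,0,0,0,0]]]'
python3 -c "
from h import *
o=state();Rt=R.from_euler('xyz',o['orientation'],degrees=True);print('F tool',Rt.inv().apply(o['force']))
p=np.array([.6422,-.0275]);r=o['tool_pos'][:2]-p;print(np.linalg.norm(r),np.degrees(np.arctan2(r[1],r[0])))"
```

```text
clock: 63.37
tool_pos: [0.603, 0.0024, 0.19]
orientation: [-90.3, -0.1, 142.1]
force: [-3.7, 18.3, 3.9]
opening: 0.014
t 63.37 pos [0.603  0.0024 0.19  ] rpy [-9.0270e+01 -1.2000e-01  1.4208e+02] F [-3.7 18.3  3.9] M [6.61 1.36 0.08] open 0.014 q [ 18.6  15.3 -11.7  -0.3 -62.9  33.6]
F tool [ 14.22890369  -3.83213507 -12.17479758]
0.04928742752907396 142.60432922190932
```

```bash
python3 -m pendant '[[[0,0,-0.08,0,0,0,0],[0,0,0,0,0,0,0.5],[0,0,0,0,0,0,0.5],[0,0,0,0,0,0,0.5],[0,0,0,0,0,0,0.5],[0,0,0,0,0,0,0.5],[0,-1,0,0,0,0,0.5],[0,-2,0,0,0,0,0.5],[0,-3,0,0,0,0,0.5],[0,-2,0,0,0,0,0.5],[0,0,0,0,0,0,0.5],[0,0,0,0,0,0,0.5]]]'
python3 -m pendant '[[[0,0,0,0,0,0,0.5],[0,0,0,0,0,0,0.5]]]'
python3 - <<'E'
from h import *
state();s=shot("wrist");save(s,"s1",1.5);plan([.432,.076,.27],-42)
E
```

```text
clock: 64.37
tool_pos: [0.6039, -0.0006, 0.2721]
orientation: [-90.2, 0.1, 142.2]
force: [0.0, -0.7, -1.4]
opening: 0.0439
clock: 64.53
tool_pos: [0.6026, -0.0007, 0.2692]
orientation: [-89.9, -0.1, 142.2]
force: [-1.0, 0.2, -0.7]
opening: 0.0438
t 64.53 pos [ 0.6026 -0.0007  0.2692] rpy [-8.9940e+01 -5.0000e-02  1.4223e+02] F [-1.   0.2 -0.7] M [ 0.03 -0.03  0.02] open 0.0438 q [ 18.5  12.4  -5.   -0.  -72.6  33.8]
turn [ 9.0000e-02 -1.7576e+02  1.1000e-01] then shift cm [-17.81  -0.1   -5.72] | shift first: [18.19 -0.07  4.39]
```

View pics/s1.png

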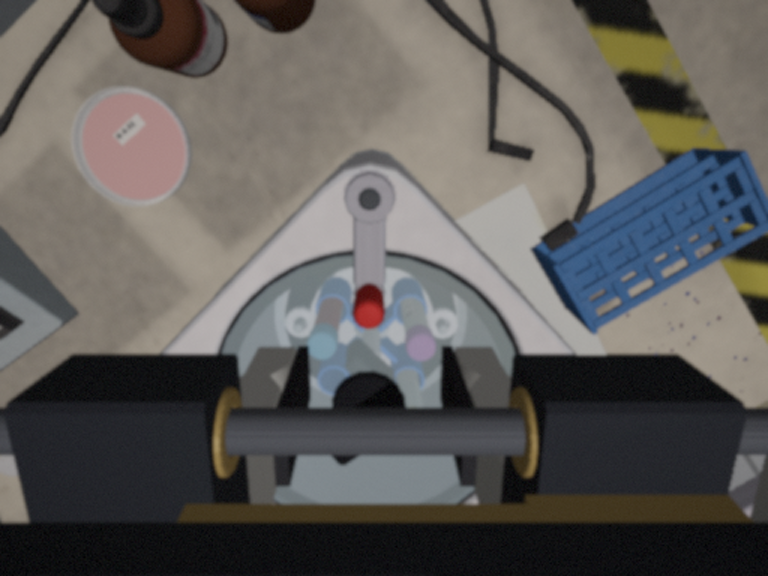

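```bash
python3 -m pendant '[[[0,-0.1,0,0,7,0,0.5],[0,0,0,0,7,0,0.5],[0,0,0,0,7,0,0.5],[0,0,0,0,7,0,0.5],[0,0,0,0,7,0,0.5],[0,0,0,0,7,0,0.5],[0,0,0,0,7,0,0.5],[0,0,0,0,7,0,0.5],[0,0,0,0,7,0,0.5],[0,0,0,0,7,0,0.5],[0,0,0,0,7,0,0.5],[0,0,0,0,7,0,0.5]]]' >/dev/null
python3 -m pendant '[[[0,0,0,0,2,0,0.5],[0,0,0,0,0,0,0.5]]]' >/dev/null
python3 - <<'E'
from h import *
state();plan([.433,.076,.275],56.)
E
```

```text
t 65.75 pos [ 6.029e-01 -6.000e-04  2.700e-01] rpy [-8.994e+01  7.000e-02  5.615e+01] F [ 0.2 -0.1  0.4] M [ 0.08 -0.1   0.04] open 0.0436 q [ 18.5  12.4  -4.9  -0.  -72.7 -52.3]
turn [-0.06  0.15 -0.07] then shift cm [-3.15 -0.5  18.36] | shift first: [-3.1  -0.48 18.37]
```

```bash
python3 -m pendant '[[[-0.45,-0.07,2.62,0,0,0,0.5],[-0.45,-0.07,2.62,0,0,0,0.5],[-0.45,-0.07,2.62,0,0,0,0.5],[-0.45,-0.07,2.62,0,0,0,0.5],[-0.45,-0.07,2.62,0,0,0,0.5],[-0.45,-0.07,2.62,0,0,0,0.5],[-0.45,-0.07,2.62,0,0,0,0.5],[0,0,0,0,0,0,0.5],[0,0,0,0,0,0,0.5],[0,0,0,0,0,0,0.5],[0,0,0,0,0,0,0.5],[0,0,0,0,0,0,0.5]]]'
python3 - <<'E'
from h import *
state();s=shot("wrist");save(s,"t1",1.5);np.savez("t1.npz",T=s["T"],K=s["camera_matrix"])
E
```

```text
clock: 66.75
tool_pos: [0.4337, 0.0749, 0.2754]
orientation: [-90.0, 0.1, 56.2]
force: [0.6, 0.2, 0.6]
opening: 0.0441
t 66.75 pos [0.4337 0.0749 0.2754] rpy [-8.998e+01  6.000e-02  5.623e+01] F [0.6 0.2 0.6] M [ 0.09 -0.11  0.01] open 0.0441 q [ 35.6  -4.2 -22.4   0.  -71.8 -69.4]
```

View pics/t1.png

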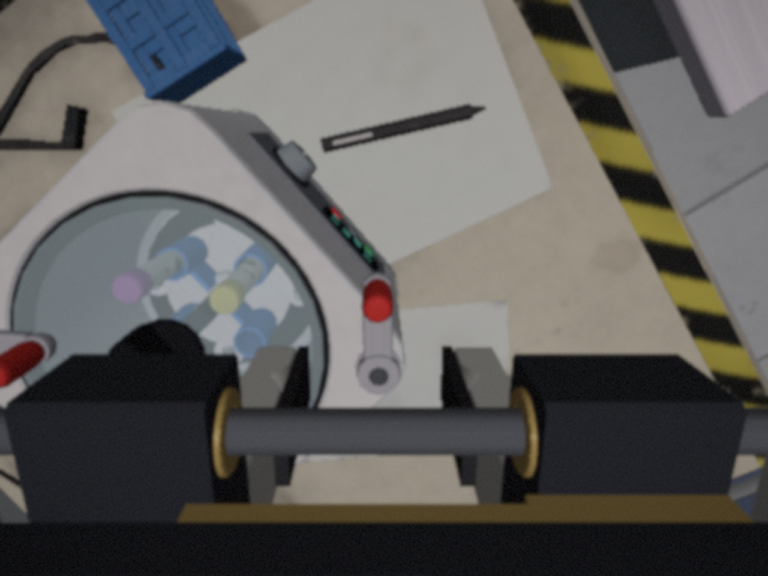

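```bash
python3 - <<'E'
from h import *
f=np.load("t1.npz");s=dict(T=f["T"],camera_matrix=f["K"])
k=back(s,np.array([[378,299]])/1.5,.213)[0];p=back(s,np.array([[379,375]])/1.5,.182)[0]
r=(k-p)[:2];print(k,p,np.linalg.norm(r),np.degrees(np.arctan2(r[1],r[0])))
pm=np.array([.4598,.1157]);a=np.radians(-123.8);kk=pm+.048*np.array([np.cos(a),np.sin(a)]);print(kk)
plan([k[0],k[1],.19],56.2);plan([kk[0],kk[1],.19],56.2)
E
```

```text
[0.43011827 0.07140432 0.213     ] [0.45893687 0.11600769 0.182     ] 0.053103410644152464 -122.86682721171474
[0.43309781 0.07581275]
turn [-0.02  0.01 -0.06] then shift cm [-0.49  8.53  0.1 ] | shift first: [-0.48  8.53  0.1 ]
turn [-0.02  0.01 -0.06] then shift cm [0.05 8.53 0.1 ] | shift first: [0.05 8.53 0.09]
```

```bash
python3 -m pendant '[[[-0.1,1,0.1,0,0,0,0.5],[0,2,0,0,0,0,0.5],[0,2,0,0,0,0,0.5],[0,2,0,0,0,0,0.5],[0,1,0,0,0,0,0.5],[0,0.5,0,0,0,0,0.5],[0,0,0,0,0,0,0.5],[0,0,0,0,0,0,0.5],[0,0,0,0,0,0,0.5]]]'
python3 - <<'E'
from h import *
state();s=shot("wrist");save(s,"t2",1.5)
E
```

```text
clock: 67.55
tool_pos: [0.4324, 0.0752, 0.1917]
orientation: [-90.0, -0.1, 56.3]
force: [-0.9, 0.5, -0.3]
opening: 0.0439
t 67.55 pos [0.4324 0.0752 0.1917] rpy [-9.005e+01 -7.000e-02  5.626e+01] F [-0.9  0.5 -0.3] M [ 0.08 -0.1  -0.04] open 0.0439 q [ 35.8  -0.8 -30.6   0.  -60.1 -69.5]
```

View pics/t2.png

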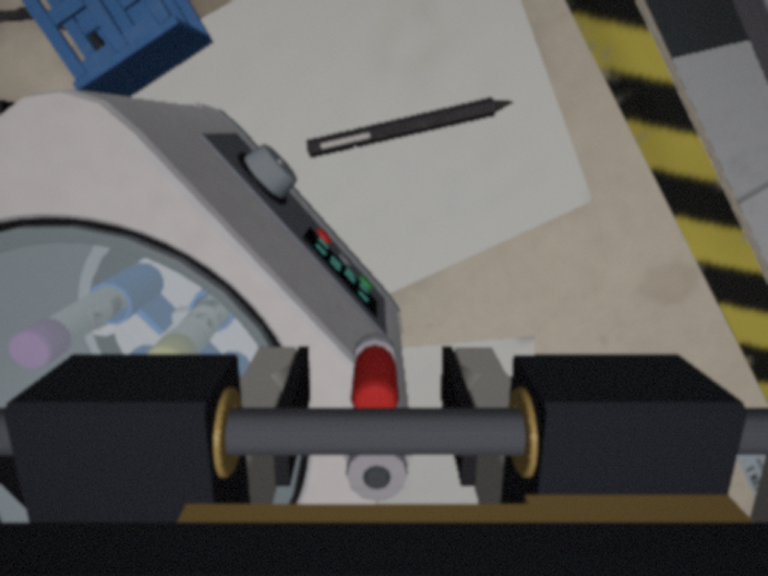

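```bash
python3 -m pendant '[[[0,0,0,0,0,0,0],[0,0,0,0,0,0,0],[0,0,0,0,0,0,0],[0,0,0,0,0,0,0],[0,0,0,0,0,0,0],[0,0,0,0,0,0,0],[0,0,0,0,0,0,0],[0,0,0,0,0,0,0],[0,0,0,0,0,0,0]]]'
python3 -m pendant '[[[0.026,0,-0.502,0,-6,0,0],[0.026,0,-0.502,0,-6,0,0],[0.026,0,-0.502,0,-6,0,0],[0.026,0,-0.502,0,-6,0,0],[0,0,0,0,0,0,0],[0,0,0,0,0,0,0]]]'
cat >> h.py <<'E'
def arc(p):
    o=state();Rt=R.from_euler('xyz',o['orientation'],degrees=True);print('F tool',Rt.inv().apply(o['force']).round(1))
    r=o['tool_pos'][:2]-np.array(p);print(np.linalg.norm(r),np.degrees(np.arctan2(r[1],r[0])))
E
python3 -c "
from h import *
arc([.4598,.1157])"
```

```text
clock: 68.35
tool_pos: [0.4318, 0.0749, 0.1909]
orientation: [-90.0, -0.0, 56.3]
force: [-0.7, -0.9, 1.7]
opening: 0.0139
clock: 68.85
tool_pos: [0.4508, 0.0674, 0.1909]
orientation: [-90.0, 0.0, 80.1]
force: [1.8, -1.9, 1.0]
opening: 0.0138
t 68.85 pos [0.4508 0.0674 0.1909] rpy [-9.004e+01  1.000e-02  8.005e+01] F [ 1.8 -1.9  1. ] M [-0.69 -0.88 -0.08] open 0.0138 q [ 33.4   1.1 -28.9   0.  -60.  -43.4]
F tool [-1.6 -1.  -2.1]
0.0491654907257282 -100.60113241207154
```

```bash
python3 -m pendant '[[[0.026,0,-0.502,0,-6,0,0],[0.026,0,-0.502,0,-6,0,0],[0.026,0,-0.502,0,-6,0,0],[0.026,0,-0.502,0,-6,0,0],[0.026,0,-0.502,0,-6,0,0],[0.026,0,-0.502,0,-6,0,0],[0.026,0,-0.502,0,-6,0,0],[0.026,0,-0.502,0,-6,0,0],[0,0,0,0,0,0,0],[0,0,0,0,0,0,0]]]'
python3 -c "
from h import *
arc([.4598,.1157])"
```

```text
clock: 69.68
tool_pos: [0.4894, 0.0772, 0.191]
orientation: [-90.1, 0.1, 128.1]
force: [6.3, -3.4, -2.3]
opening: 0.0137
t 69.68 pos [0.4894 0.0772 0.191 ] rpy [-9.0090e+01  9.0000e-02  1.2808e+02] F [ 6.3 -3.4 -2.3] M [-1.35 -2.54 -0.08] open 0.0137 q [ 31.8   5.  -24.6   0.1 -60.3   6.2]
F tool [-6.5  2.3 -2.9]
0.048587598162023876 -52.45546652063812
```

```bash
python3 -m pendant '[[[0.026,0,-0.502,0,-6,0,0],[0.026,0,-0.502,0,-6,0,0],[0,0,0,0,0,0,0],[0,0,0,0,0,0,0]]]'
python3 -c "
from h import *
arc([.4598,.1157])"
python3 -m pendant '[[[0,0,-0.2,0,-2.4,0,0],[0,0,-0.1,0,0,0,0],[0,0,0,0,0,0,0],[0,0,0,0,0,0,0]]]'
python3 -c "
from h import *
arc([.4598,.1157])"
```

```text
clock: 70.02
tool_pos: [0.4969, 0.0844, 0.1911]
orientation: [-90.1, 0.1, 140.1]
force: [8.2, -3.6, -3.9]
opening: 0.0141
t 70.02 pos [0.4969 0.0844 0.1911] rpy [-9.0110e+01  1.2000e-01  1.4009e+02] F [ 8.2 -3.6 -3.9] M [-1.22 -2.95 -0.04] open 0.0141 q [ 32.1   5.9 -23.7   0.1 -60.3  18. ]
F tool [-8.6  3.9 -2.5]
0.04851505486229499 -40.167711718390244
clock: 70.35
tool_pos: [0.4979, 0.0857, 0.191]
orientation: [-90.0, 0.1, 142.4]
force: [6.5, -6.6, -1.5]
opening: 0.0139
t 70.35 pos [0.4979 0.0857 0.191 ] rpy [-8.9980e+01  1.1000e-01  1.4243e+02] F [ 6.5 -6.6 -1.5] M [-2.39 -2.2  -0.08] open 0.0139 q [ 32.2   6.  -23.5   0.1 -60.5  20.2]
F tool [-9.2  1.5  1.3]
0.04852834186561824 -38.220441218413065
```

```bash
python3 -m pendant '[[[0,0,-0.12,0,0,0,0],[0,0,-0.12,0,0,0,0],[0,0,0,0,0,0,0],[0,0,0,0,0,0,0],[0,0,0,0,0,0,0]]]'
python3 -c "
from h import *
arc([.4598,.1157])"
```

```text
clock: 70.77
tool_pos: [0.498, 0.0858, 0.1909]
orientation: [-89.8, 0.1, 142.4]
force: [1.5, -13.0, 2.4]
opening: 0.0146
t 70.77 pos [0.498  0.0858 0.1909] rpy [-8.9760e+01  9.0000e-02  1.4241e+02] F [  1.5 -13.    2.4] M [-4.61 -0.87 -0.11] open 0.0146 q [ 32.2   6.2 -23.4   0.2 -60.7  20.1]
F tool [-9.1 -2.3  9.4]
0.048503103984211655 -38.08955210530451
```

At the stop (no motion, tangential force up to 9 N). Release and rise clear.

```bash
python3 -m pendant '[[[0,0,0.08,0,0,0,0],[0,0,0,0,0,0,0.5],[0,0,0,0,0,0,0.5],[0,0,0,0,0,0,0.5],[0,0,0,0,0,0,0.5],[0,0,0,0,0,0,0.5],[0,-1,0,0,0,0,0.5],[0,-2,0,0,0,0,0.5],[0,-3,0,0,0,0,0.5],[0,-3,0,0,0,0,0.5],[0,-3,0,0,0,0,0.5],[0,-2,0,0,0,0,0.5]]]'
python3 -m pendant '[[[-3,0,0,0,0,0,0.5],[-3,0,0,0,0,0,0.5],[0,0,0,0,0,0,0.5],[0,0,0,0,0,0,0.5],[0,0,0,0,0,0,0.5]]]'
python3 - <<'E'
from h import *
state();s=shot("wrist");save(s,"u1",1.5);s=shot("scene");save(s,"u2",4,(150,150,200,150))
E
```

```text
clock: 71.77
tool_pos: [0.4988, 0.0878, 0.3348]
orientation: [-90.2, 0.1, 142.7]
force: [0.9, 0.5, -1.6]
opening: 0.0438
clock: 72.18
tool_pos: [0.5457, 0.0512, 0.3309]
orientation: [-90.0, -0.0, 142.6]
force: [0.2, -0.5, 0.2]
opening: 0.0438
t 72.18 pos [0.5457 0.0512 0.3309] rpy [-8.998e+01 -1.000e-02  1.426e+02] F [ 0.2 -0.5  0.2] M [-0.03  0.02 -0.  ] open 0.0438 q [ 25.8   5.6  -5.4  -0.  -79.   26.8]
```

View pics/u1.png

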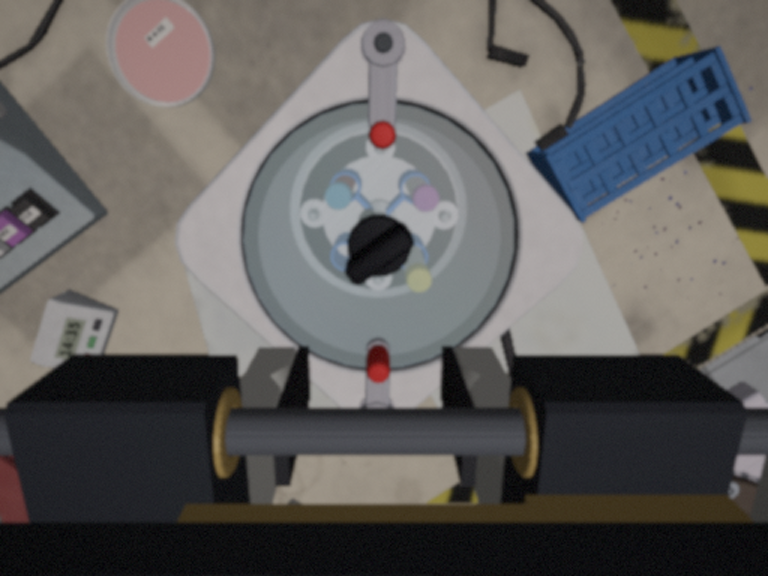

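View pics/u2.png

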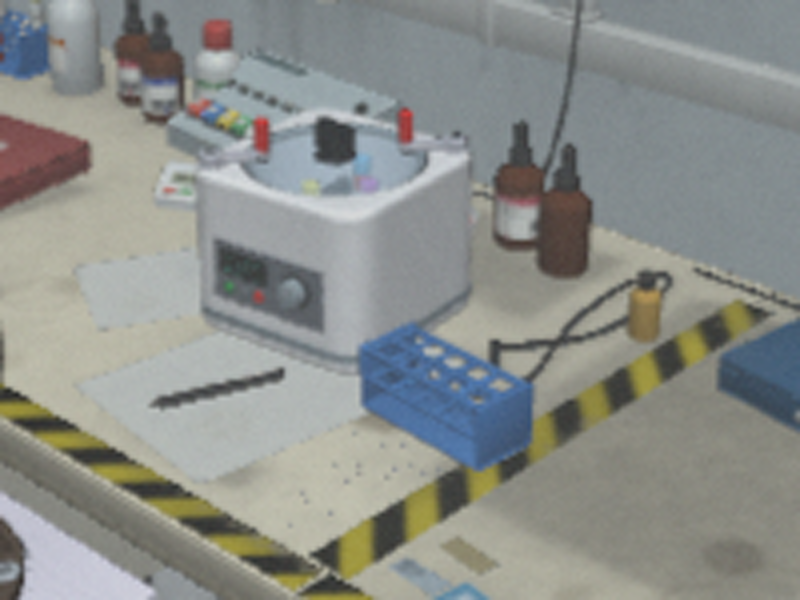

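```bash
python3 -c "
from plant import ctrl
print(ctrl.close_job())"
```

```text
the job is handed in; nothing more can be done
None
```

The tube shaker is loaded, covered and clamped, and I handed the job in at about 72 s of the 210 s allowed; the hand-in gave no verdict.

- **Carrier:** I seated it first. It stopped at exactly the seated height, and the wrist camera showed all four studs in the lug holes.
- **Tubes:** Only three were there: blue, yellow and purple. Each is in its own sleeve and bottomed out. The scene image showed the rack empty, and all three show through the lid.
- **Lid:** It stopped within 1 mm of the seated height and sits inside its recess.
- **Clamps:** I gripped each knob and swung it in until it would go no further, with 9–12 N along the swing and no movement. In the last picture both arms lie over the lid and point at its centre.

- **Problems along the way:** My first reading of the studs was about 1.5 mm off, because the arm was still settling when I took the picture. I corrected it from a close view before lowering the carrier. One early row also had a turn on the wrong axis; I undid it at once, in free air.
- **Last checks:** None failed or disagreed, and the robot was clear of everything. The bystanders I could see looked untouched, but I did not measure their positions.

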